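# Clear the infeed plate and push the wafer tray up to the stop

### The job

Holding the blue scraper block, wipe the two loose wafer chips sideways off the raised infeed plate onto the table, without touching the chips with the fingers or shifting the white tray yet, and put the scraper back on the table. Then push the tray of wafers along the plate and up the ramp, under the guard, and leave it square and resting against the red stop at the top. Leave the other things on the table where they are.

Things in the scene. Friction and masses are not known exactly. Their poses are not given: they have to be found in the camera images.
- ramp: Fixed infeed station: flat plate, then ramp. Origin: on the table top, on the centre line, under the line where plate meets ramp. x (level) points up the ramp, y to the left of that, z up. The aluminium ramp deck starts at x = 0, z = 25 mm and rises at 9 degrees for 220 mm of slope, 170 mm wide. Blue side rails 15 mm high, 154 mm apart inside, begin 20 mm up the slope.
- plate_mid (a point): Centre of the top of the station's raised flat plate: 300 mm along the station's x (-300 to 0), 170 mm along y, top 25 mm above the table, open on both sides. Axes as the station's.
- stop_foot (a point): Foot of the red stop's face, on the deck and the centre line: x = 217, z = 59 mm in the station's frame. The stop is square to the deck, 45 mm high, 170 mm wide. Axes as the station's (level).
- guard_edge (a point): Middle of the guard's lower near edge, over the ramp: station x = 75, z = 135 mm. From here a clear cover 8 mm thick runs to x = 235, 222 mm wide, on posts at its sides; a white box on it (x 75 to 130) reaches z = 268. The home tray's rear lies 17 to 24 mm inside this edge: an upright gripper cannot follow it; lean it back, fingers pointing forward and down.
- tray_mid (a point): Centre (half-way up) of the white tray: closed slotted body 120 mm along its x, 110 along y, 45 high, plus a 6 mm layer of pale wafers; 0.4 to 0.85 kg. Starts loose on the flat plate, x roughly up the ramp. Home against the stop, this point is at x = 154.5, z = 72 mm in the station's frame, pitched 9 degrees; friction holds it there.
- scraper_mid (a point): Centre of the blue scraper block, 35 mm above its underside: 70 mm high, 0.15 kg. Foot 110 mm along its x, 26 along y, 20 high (the long sides wipe); handle above it 60 mm along x, 20 along y, 20 to 70 mm above the underside. Stands on the table beside the plate, on the station's +y side.
- chip_a: Loose pale wafer chip, 40 x 28 x 7 mm, 12 g, lying on the flat plate between tray and ramp. Origin: centre of its underside, z up.
- chip_b: Second loose wafer chip, the same in size.
- pile: Stack of pale wafer sheets 90 x 90 x 40 mm beside the plate, station's -y side. Origin: centre of underside. Leave alone.
- bowl: Steel bowl, 100 mm across, 50 mm high, beside the plate, station's -y side. Origin: centre of underside. Leave alone.
- spray: Clear bottle with blue cap, 66 mm across, 170 mm high. Origin: centre of underside. Leave alone.
- jar: Glass jar with steel lid, 80 mm across, 110 mm high. Origin: centre of underside. Leave alone.
- pile2: Stack of pale wafer sheets 120 x 120 x 60 mm. Origin: centre of underside. Leave alone.
- brush: Hand brush 190 mm long, lying. Leave alone.
There are look-alikes about, which are no part of the job. Of the things shaped like the part that bears scraper_mid, the blue one is meant. Leave any green look-alike of the part that bears tray_mid alone.

How it is judged (in metres and radians):
On the way, in this order (a step that is already met when the one before it is completed fails the run):
1. the scraper is held, lifted off the table (height (world z) of scraper_mid above 0.045 m and contact force between the fingers and scraper above 1 N), for 0.2 s.
2. both chips are off the plate, down on the table, the tray still within 25 mm of where it stood (height (world z) of each of chip_a, chip_b below 0.024 m and distance of tray_mid from where it was at the start of the episode below 0.025 m), for 0.2 s.
3. the scraper stands or lies on the table, let go, the tray still within 25 mm of where it stood (height (world z) of scraper_mid below 0.04 m and contact force between the fingers and scraper below 0.1 N and distance of tray_mid from where it was at the start of the episode below 0.025 m), for 0.2 s.
4. the tray is home against the top stop (x of tray_mid in the frame of ramp between 0.1475 and 0.165 m and z of tray_mid in the frame of ramp below 0.085 m and angle between the y axis of tray_mid and the y axis of ramp, either way round below 0.1 rad and angle between tray_mid's own z axis and vertical below 0.25 rad), for 0.2 s.
At the end, for the whole second after the job is handed in: The tray rests on the ramp against the red stop (within about 7 mm of it, square to the station within 0.1 rad), at rest; both chips lie off the plate, down on the table (origin below 24 mm); the scraper is back on the table (centre below 40 mm), let go (all of step 4 and height (world z) of each of chip_a, chip_b below 0.024 m and height (world z) of scraper_mid below 0.04 m and linear speed of tray below 0.01 m/s and linear speed of scraper below 0.02 m/s); the robot touches nothing.
It fails at once if a stack, the bowl, bottle, jar or brush is moved more than 25 mm (distance of any of pile, bowl, spray, jar, pile2, brush from where it was at the start of the episode above 0.025 m).
It fails at once if a chip is touched with the fingers (contact force between the fingers and chip_a above 0.3 N or contact force between the fingers and chip_b above 0.3 N).
It fails at once if the tray is tipped (angle between tray_mid's own z axis and vertical above 0.5 rad).
It also fails if it takes over 59 s, if anything falls off the work surface, if the arm or the gripper's body presses on something with over 40 N, if the wrist force passes 120 N, or if a joint passes its speed limit or range.

### The arm

A 6-joint arm with a two-finger parallel gripper is mounted at the origin on the work surface. World frame = base frame: x ahead of the robot, y to its left, z up, the work surface at z = 0. Lengths are in m, angles in degrees, forces in N, time in s.
With the tool pointing down it reaches from about 0.3 to 0.75 m from the base axis. Payload 8.5 kg.
Tool frame: the origin (TCP) lies midway between the tips of the shut fingers; the grasp point (between the pads) lies 19 mm behind it; y points along the fingers, z is the direction in which the jaws open and shut, and the axes are right-handed (so a half turn about y gives the same grasp; the last joint's range is limited). The gripper opens to 85 mm and grips with 20 to 120 N. Pads are 22 mm wide; open, the fingers measure 114 mm over their backs; the gripper's body (76 mm by 85 mm) begins 54 mm behind the grasp point. The pads swing forward as they close: fully open they stand 13 mm farther back than shut.
Start: joints at [52.523, 21.807, 74.336, -0, 83.858, -12.336], TCP at [0.234, 0.498, 0.231] pointing down, gripper open.
Joint ranges: [-178.18, 178.18], [-50.72, 133.34], [12.68, 142.11], [-81.47, 261.47], [9.98, 163.14], [-165.26, 165.26]. Speed limits (degrees/s): [136.94, 136.94, 180, 180, 180, 180].

### API

Orientations are given as a 3x3 rotation matrix whose columns are the frame's x, y, z axes.
In Python, from rig import status, imaging, job gives the robot as it stands. The module is installed in compiled form; this text tells all that it offers.
- The arm moves only by the tool jog_arm, never from a script. Its argument "rows" is a list of rows, each an object of numbers: "hand": the opening, from 0 (shut) to 1 (fully open); "dx", "dy", "dz": the shift along the tool's x, y, z in cm; "ax", "ay", "az": the turn, a rotation vector about the tool's x, y, z in degrees. In form: [{"hand": .., "dx": .., "dy": .., "dz": .., "ax": .., "ay": .., "az": ..}, ...]. A call has exactly 5 rows; each row shifts and turns the commanded pose from where the row before left it, along the tool's axes as they then stand; what a row does not reach is not made up. A row lasts 1/12 s, in which the tool goes at most 41.7 mm and 7.16 degrees, less where a joint would pass 70% of its speed; a pose out of reach is approached as far as the arm can. A call is refused whole if a number of a shift passes 4.17 or a number of a turn 7.16, either way. A call with a gripper value outside its range is refused whole. The fingers move at their own pace and stop on an object; "newtons" is the grip in N (left out, the last holds). Time passes only in rows, so rows that do not move let the fingers close, or fill a call up. It gives the time, the measured TCP pose, the force and the opening at its end, in the units of the state.
- status.observe(): the state, without advancing time (a new reading comes with each control period).
- imaging.get_image(name): name is "scene" or "top" or "wrist"; returns the picture (400x640x3 uint8, red, green, blue); there is no depth.
- imaging.camera_model(name): a dict with "K" (3x3 intrinsics, pixels), "distortion" ([k1, k2, p1, p2, k3] as OpenCV has them; the pictures are not rectified), "position" and "rotation" of the camera in the world; the wrist camera has in their place "tool_from_camera" (4x4, takes a point from camera to tool coordinates, whose origin is the TCP and whose axes are the tool frame's). Camera axes: x right, y down, z forward; pixel columns grow to the right and rows downward; lengths in m; the calibration is good to about 2 mm. A picture is of the moment at which its call begins: read the wrist's pose just before it. camera_model takes no time and is no camera call.
- job.close_job(): hands the job in, once; it reports no verdict.
The state is a dict: "time_s": time; "q": joint angles; "qvel": joint speeds; "joint_efforts": joint torques, N m; "position": TCP position; "tool_rot": TCP orientation; "ft_force": force on the tool from outside, world axes, zero at the start; "wrist_torque": the same for the moment, N m; "grip_width": finger opening in m.
Only numpy, scipy, OpenCV 4.12 (cv2) and the standard library are available. Lean on these libraries where they do the work, as an engineer would, in place of code of your own. Each camera call takes 0.05 s, during which the arm holds its last target.

## Working session

There is one attempt and no reset: what is moved stays moved. The work goes in short steps, Python scripts to look and compute and a tool call to move; the robot and the scene stay as the last step left them, time stands still between calls to the robot, and variables do not carry over. Pictures are saved under pics/ and viewed, and the job is handed in when it is done.

Besides the shell and the picture viewer there is one more tool, called after "Call:" as name(argument=value, ...), one argument or row to a line, values as JSON. jog_arm: Moves the arm, as the interface text tells. Its arguments: {"type":"object","properties":{"rows":{"type":"array"},"newtons":{"type":"number"}},"required":["rows"]}

```bash
mkdir -p pics
cat > h.py <<'E'
import numpy as np, cv2
from rig import status, imaging, job
def snap(n,f):
    s=status.observe(); im=imaging.get_image(n); cv2.imwrite('pics/'+f,im[:,:,::-1]); return s,im
def cam(n,s=None):
    m=imaging.camera_model(n); K=np.array(m['K']); D=np.array(m['distortion'])
    if 'tool_from_camera' in m:
        T=np.array(m['tool_from_camera']); R=np.array(s['tool_rot']); p=np.array(s['position'])
        return K,D,R@T[:3,:3],p+R@T[:3,3]
    return K,D,np.array(m['rotation']),np.array(m['position'])
def ray(c,px):
    K,D,R,p=c
    u=cv2.undistortPoints(np.array(px,float).reshape(-1,1,2),K,D).reshape(-1,2)
    d=np.c_[u,np.ones(len(u))]@R.T
    return p,d
def onz(c,px,z):
    p,d=ray(c,px); return p+d*((z-p[2])/d[:,2])[:,None]
def proj(c,P):
    K,D,R,p=c
    Q=(np.array(P,float).reshape(-1,3)-p)@R
    return cv2.projectPoints(Q,np.zeros(3),np.zeros(3),K,D)[0].reshape(-1,2)
E
python3 - <<'E'
from h import *
for n in ['scene','top','wrist']:
    s,_=snap(n,n+'0.png')
    print(n, cam(n,s)[3].round(3), cam(n,s)[2].round(2).tolist())
s=status.observe();print(s)
E
```

```text
scene [ 1.184 -0.101  0.974] [[0.15, 0.79, -0.59], [0.99, -0.12, 0.09], [0.0, -0.6, -0.8]]
top [ 0.377 -0.038  1.452] [[-0.03, -0.99, 0.13], [-1.0, 0.03, 0.02], [-0.03, -0.13, -0.99]]
wrist [0.162 0.531 0.374] [[0.43, 0.86, 0.28], [0.91, -0.4, -0.13], [-0.0, 0.31, -0.95]]
{'time_s': 0.15, 'q': array([ 5.25244534e+01,  2.18329680e+01,  7.43715055e+01, -1.58657342e-04,
        8.38581120e+01, -1.23352210e+01]), 'qvel': array([-0.03977271, -0.13493181, -0.23115661,  0.03181896, -0.13624421,
       -0.01525165]), 'joint_efforts': array([ 2.00310438e-03, -4.48626244e+01, -2.31340581e+01, -1.88141121e-04,
        3.85244886e-03,  3.33989374e-05]), 'position': array([0.23352308, 0.49772342, 0.23086496]), 'tool_rot': array([[ 9.05270067e-01, -6.62408087e-04,  4.24836047e-01],
       [-4.24836501e-01, -8.68555457e-04,  9.05269680e-01],
       [-2.30664290e-04, -9.99999403e-01, -1.06769239e-03]]), 'ft_force': array([ 0.14817623, -0.35413333,  0.60642201]), 'wrist_torque': array([-0.02234105,  0.05820683,  0.04392698]), 'grip_width': 0.08550271948899042}
```

View pics/scene0.png

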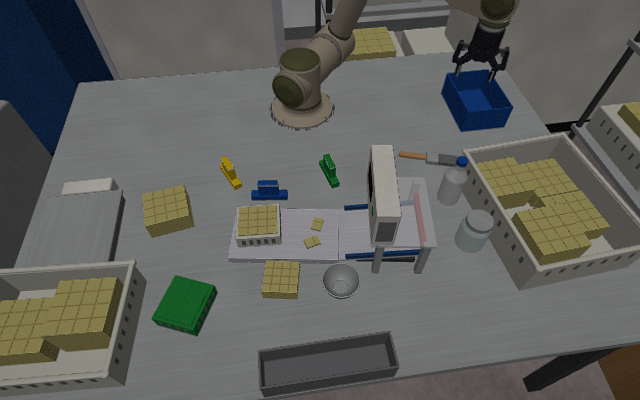

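View pics/top0.png

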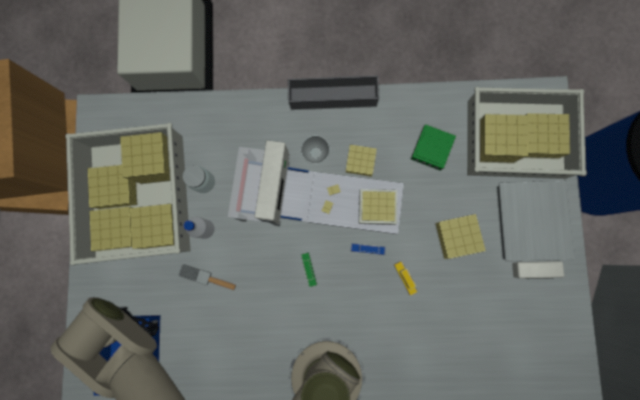

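View pics/wrist0.png

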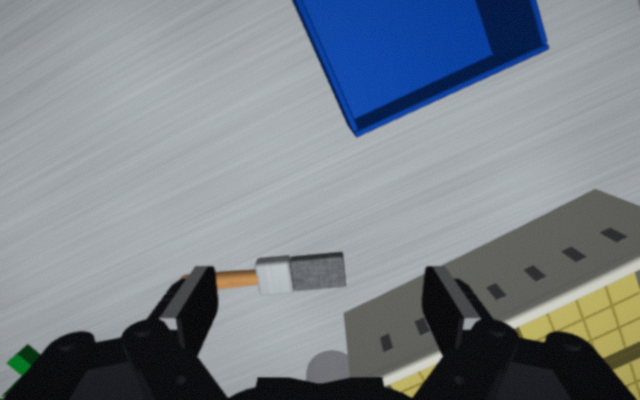

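The scene image shows the station with the tray at about (258,225), chips at (317,224) and (311,241), and the blue scraper at (269,190). In the top image the ramp runs left, which is world +y, and the scraper is at (368,249). The wrist view shows only the blue bin, the brush and the crate.

Run:
```python
import cv2
a=cv2.imread('pics/top0.png')[130:290,220:420]; cv2.imwrite('pics/topz.png',cv2.resize(a,None,fx=4,fy=3.75,interpolation=cv2.INTER_CUBIC))
a=cv2.imread('pics/scene0.png')[140:300,220:440]; cv2.imwrite('pics/scz.png',cv2.resize(a,None,fx=3.6,fy=3.6,interpolation=cv2.INTER_CUBIC))
```

```text
(no output)
```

View pics/topz.png

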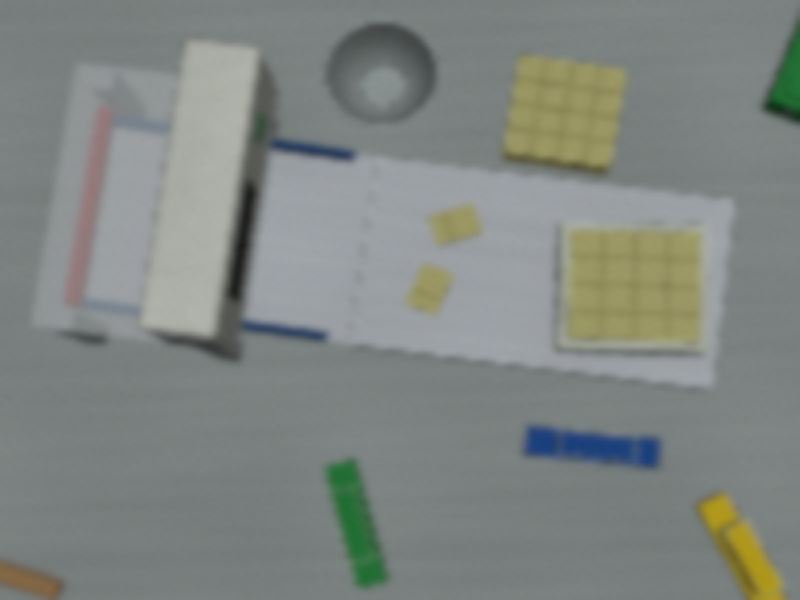

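View pics/scz.png

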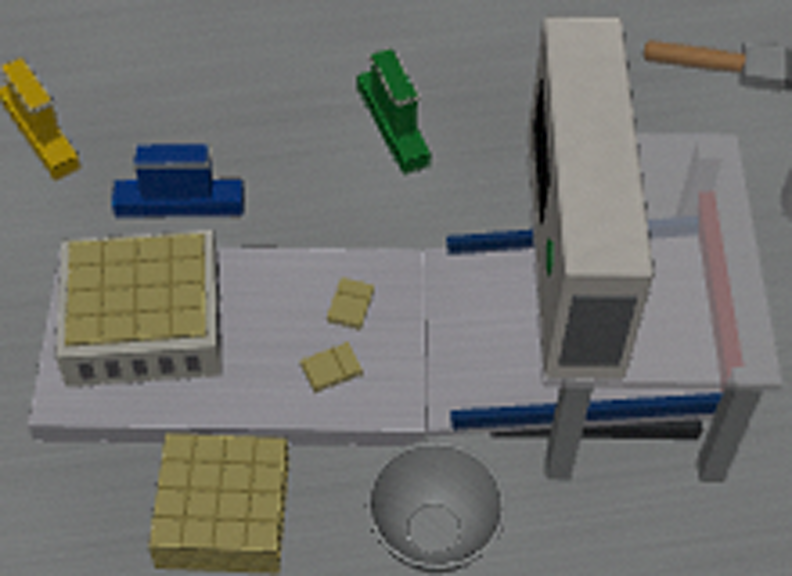

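Run:
```python
from h import *
T=lambda x,y:(x/4+220,y/3.75+130)
S=lambda x,y:(x/3.6+220,y/3.6+140)
ct=cam('top'); cs=cam('scene')
np.set_printoptions(precision=4,suppress=True)
print('plate corners top',onz(ct,[T(735,200),T(713,386),T(375,160),T(350,342)],.025))
print('plate scene',onz(cs,[S(32,428),S(428,430),S(425,248)],.025))
print('tray top white T',onz(ct,[T(560,225),T(705,225),T(705,352),T(557,350)],.070))
print('wafer top T',onz(ct,[T(570,230),T(702,230),T(702,342),T(566,342)],.076))
print('tray S',onz(cs,[S(57,355),S(218,345),S(216,230),S(62,238)],.070))
print('chips T',onz(ct,[T(456,225),T(430,290)],.032))
print('chips S',onz(cs,[S(351,302),S(332,366)],.032))
print('scr foot T',onz(ct,[T(528,440),T(660,453)],.02))
print('scr handle top S',onz(cs,[S(137,146),S(208,146),S(208,163),S(137,163)],.07))
print('scr foot front top edge S',onz(cs,[S(113,198),S(243,198)],.02),onz(cs,[S(113,215),S(243,215)],0))
print('bowl',onz(ct,[T(382,72)],.05),'pile',onz(ct,[T(518,58),T(627,68),T(610,170),T(505,157)],.04))
```

```text
plate corners top [[ 0.6154 -0.2758  0.025 ]
 [ 0.4514 -0.2494  0.025 ]
 [ 0.6616  0.0224  0.025 ]
 [ 0.4989  0.0473  0.025 ]]
plate scene [[ 0.6228 -0.2701  0.025 ]
 [ 0.6678  0.0237  0.025 ]
 [ 0.5003  0.0504  0.025 ]]
tray top white T [[ 0.5908 -0.1272  0.07  ]
 [ 0.587  -0.2433  0.07  ]
 [ 0.4781 -0.2379  0.07  ]
 [ 0.4832 -0.1206  0.07  ]]
wafer top T [[ 0.5852 -0.1346  0.076 ]
 [ 0.5818 -0.2398  0.076 ]
 [ 0.4862 -0.2351  0.076 ]
 [ 0.4894 -0.1276  0.076 ]]
tray S [[ 0.5902 -0.2433  0.07  ]
 [ 0.5988 -0.1247  0.07  ]
 [ 0.4913 -0.1172  0.07  ]
 [ 0.4817 -0.2375  0.07  ]]
chips T [[ 0.5994 -0.0436  0.032 ]
 [ 0.5422 -0.0203  0.032 ]]
chips S [[ 0.5493 -0.0179  0.032 ]
 [ 0.606  -0.0406  0.032 ]]
scr foot T [[ 0.4089 -0.0967  0.02  ]
 [ 0.3946 -0.2041  0.02  ]]
scr handle top S [[ 0.395  -0.1744  0.07  ]
 [ 0.4035 -0.1164  0.07  ]
 [ 0.4217 -0.1179  0.07  ]
 [ 0.4133 -0.1754  0.07  ]]
scr foot front top edge S [[ 0.4064 -0.2016  0.02  ]
 [ 0.4224 -0.0926  0.02  ]] [[ 0.4088 -0.2045  0.    ]
 [ 0.4249 -0.0942  0.    ]]
bowl [[0.7355 0.0135 0.05  ]] pile [[ 0.7468 -0.1     0.04  ]
 [ 0.7344 -0.1901  0.04  ]
 [ 0.643  -0.1722  0.04  ]
 [ 0.6576 -0.086   0.04  ]]
```

```bash
cat >> h.py <<'E'
from scipy.spatial.transform import Rotation as Ro
np.set_printoptions(precision=4,suppress=True)
def plan(s,P,R,n,hand=1):
    """straight path from measured pose to P,R in n rows; prints rounded rows; returns endpoint of rounded rows"""
    p=np.array(s['position']);A=np.array(s['tool_rot'])
    w=Ro.from_matrix(A.T@R).as_rotvec(degrees=True)/n
    st=(np.array(P)-p)/n; p0=p.copy()
    w=w.round(2); rows=[]
    for k in range(n):
        d=(A.T@(p0+st*(k+1)-p)*100).round(2)
        rows.append('{"hand":%g,"dx":%g,"dy":%g,"dz":%g,"ax":%g,"ay":%g,"az":%g}'%(hand,*d,*w))
        p=p+A@d/100; A=A@Ro.from_rotvec(w,degrees=True).as_matrix()
    for i in range(0,n,5): print('['+',\n'.join(rows[i:i+5])+']')
    print('end',p,'max mm/row',np.linalg.norm(st)*1000,'deg',np.linalg.norm(w))
def down(th): # tool pointing down, jaw axis z at azimuth th (deg)
    t=np.radians(th); z=np.array([np.cos(t),np.sin(t),0]);y=np.array([0,0,-1.]);return np.c_[np.cross(y,z),y,z]
E
python3 - <<'E'
from h import *
plan(status.observe(),[.41,-.148,.231],down(-8.5),20)
E
```

```text
[{"hand":1,"dx":2.17,"dy":0,"dz":-2.55,"ax":0,"ay":3.67,"az":0},
{"hand":1,"dx":2.33,"dy":0,"dz":-2.4,"ax":0,"ay":3.67,"az":0},
{"hand":1,"dx":2.48,"dy":0,"dz":-2.25,"ax":0,"ay":3.67,"az":0},
{"hand":1,"dx":2.61,"dy":0.01,"dz":-2.09,"ax":0,"ay":3.67,"az":0},
{"hand":1,"dx":2.75,"dy":-0,"dz":-1.91,"ax":0,"ay":3.67,"az":0}]
[{"hand":1,"dx":2.86,"dy":-0,"dz":-1.74,"ax":0,"ay":3.67,"az":0},
{"hand":1,"dx":2.97,"dy":0,"dz":-1.55,"ax":0,"ay":3.67,"az":0},
{"hand":1,"dx":3.06,"dy":0,"dz":-1.35,"ax":0,"ay":3.67,"az":0},
{"hand":1,"dx":3.14,"dy":0,"dz":-1.16,"ax":0,"ay":3.67,"az":0},
{"hand":1,"dx":3.21,"dy":0.01,"dz":-0.95,"ax":0,"ay":3.67,"az":0}]
[{"hand":1,"dx":3.26,"dy":-0,"dz":-0.75,"ax":0,"ay":3.67,"az":0},
{"hand":1,"dx":3.31,"dy":-0,"dz":-0.53,"ax":0,"ay":3.67,"az":0},
{"hand":1,"dx":3.33,"dy":0,"dz":-0.32,"ax":0,"ay":3.67,"az":0},
{"hand":1,"dx":3.34,"dy":0,"dz":-0.11,"ax":0,"ay":3.67,"az":0},
{"hand":1,"dx":3.35,"dy":0,"dz":0.1,"ax":0,"ay":3.67,"az":0}]
[{"hand":1,"dx":3.33,"dy":0,"dz":0.32,"ax":0,"ay":3.67,"az":0},
{"hand":1,"dx":3.3,"dy":0.01,"dz":0.53,"ax":0,"ay":3.67,"az":0},
{"hand":1,"dx":3.27,"dy":-0,"dz":0.75,"ax":0,"ay":3.67,"az":0},
{"hand":1,"dx":3.21,"dy":-0,"dz":0.95,"ax":0,"ay":3.67,"az":0},
{"hand":1,"dx":3.14,"dy":0,"dz":1.15,"ax":0,"ay":3.67,"az":0}]
end [ 0.41  -0.148  0.231] max mm/row 33.470242429204404 deg 3.67
```

Call:
jog_arm(
  rows=[
    {"hand": 1, "dx": 2.17, "dy": 0, "dz": -2.55, "ax": 0, "ay": 3.67, "az": 0},
    {"hand": 1, "dx": 2.33, "dy": 0, "dz": -2.4, "ax": 0, "ay": 3.67, "az": 0},
    {"hand": 1, "dx": 2.48, "dy": 0, "dz": -2.25, "ax": 0, "ay": 3.67, "az": 0},
    {"hand": 1, "dx": 2.61, "dy": 0, "dz": -2.09, "ax": 0, "ay": 3.67, "az": 0},
    {"hand": 1, "dx": 2.75, "dy": 0, "dz": -1.91, "ax": 0, "ay": 3.67, "az": 0},
  ],
)

```text
time_s: 0.57
position: [0.2776, 0.335, 0.2311]
tool_rot: [[0.724, -0.0, 0.69], [-0.69, -0.0, 0.724], [-0.0, -1.0, -0.0]]
ft_force: [1.2, 0.5, -0.0]
grip_width: 0.0855
```

Call:
jog_arm(
  rows=[
    {"hand": 1, "dx": 2.86, "dy": 0, "dz": -1.74, "ax": 0, "ay": 3.67, "az": 0},
    {"hand": 1, "dx": 2.97, "dy": 0, "dz": -1.55, "ax": 0, "ay": 3.67, "az": 0},
    {"hand": 1, "dx": 3.06, "dy": 0, "dz": -1.35, "ax": 0, "ay": 3.67, "az": 0},
    {"hand": 1, "dx": 3.14, "dy": 0, "dz": -1.16, "ax": 0, "ay": 3.67, "az": 0},
    {"hand": 1, "dx": 3.21, "dy": 0, "dz": -0.95, "ax": 0, "ay": 3.67, "az": 0},
  ],
)

```text
time_s: 0.98
position: [0.3218, 0.1735, 0.2313]
tool_rot: [[0.469, 0.0, 0.883], [-0.883, -0.0, 0.469], [0.0, -1.0, 0.0]]
ft_force: [0.3, 0.5, 0.2]
grip_width: 0.0852
```

Call:
jog_arm(
  rows=[
    {"hand": 1, "dx": 3.26, "dy": 0, "dz": -0.75, "ax": 0, "ay": 3.67, "az": 0},
    {"hand": 1, "dx": 3.31, "dy": 0, "dz": -0.53, "ax": 0, "ay": 3.67, "az": 0},
    {"hand": 1, "dx": 3.33, "dy": 0, "dz": -0.32, "ax": 0, "ay": 3.67, "az": 0},
    {"hand": 1, "dx": 3.34, "dy": 0, "dz": -0.11, "ax": 0, "ay": 3.67, "az": 0},
    {"hand": 1, "dx": 3.35, "dy": 0, "dz": 0.1, "ax": 0, "ay": 3.67, "az": 0},
  ],
)

```text
time_s: 1.4
position: [0.3659, 0.0119, 0.2314]
tool_rot: [[0.167, 0.0, 0.986], [-0.986, 0.0, 0.167], [0.0, -1.0, 0.0]]
ft_force: [0.0, 1.0, -0.2]
grip_width: 0.0852
```

Call:
jog_arm(
  rows=[
    {"hand": 1, "dx": 3.33, "dy": 0, "dz": 0.32, "ax": 0, "ay": 3.67, "az": 0},
    {"hand": 1, "dx": 3.3, "dy": 0, "dz": 0.53, "ax": 0, "ay": 3.67, "az": 0},
    {"hand": 1, "dx": 3.27, "dy": 0, "dz": 0.75, "ax": 0, "ay": 3.67, "az": 0},
    {"hand": 1, "dx": 3.21, "dy": 0, "dz": 0.95, "ax": 0, "ay": 3.67, "az": 0},
    {"hand": 1, "dx": 3.14, "dy": 0, "dz": 1.15, "ax": 0, "ay": 3.67, "az": 0},
  ],
)

```text
time_s: 1.82
position: [0.4101, -0.1496, 0.2312]
tool_rot: [[-0.152, -0.0, 0.988], [-0.988, 0.0, -0.152], [-0.0, -1.0, -0.0]]
ft_force: [0.8, 0.8, -0.2]
grip_width: 0.0854
```

Run:
```python
from h import *
s,_=snap('wrist','w1.png'); print(s['time_s'],s['q'],s['position'],s['tool_rot'])
```

```text
1.8167 [-35.6563  10.3667  90.9284   0.0028  78.7194 -26.9068] [ 0.4101 -0.1496  0.2312] [[-0.1521 -0.0002  0.9884]
 [-0.9884  0.0002 -0.1521]
 [-0.0002 -1.     -0.0002]]
```

View pics/w1.png

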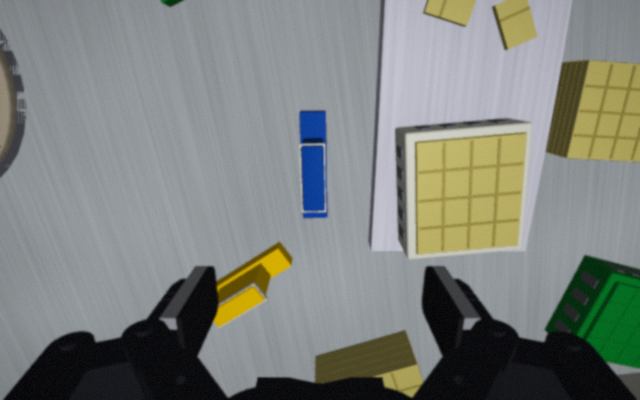

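The wrist view shows the scraper handle top at (301–327,144–213), the plate's near end at (370,250)–(525,250), the tray with its top corner at (397,133), and the chips at the top edge.

Run:
```python
from h import *
s=status.observe(); c=cam('wrist',s)
h=onz(c,[(301,144),(325,144),(327,213),(302,213)],.07); print('handle',h,h.mean(0))
print('foot',onz(c,[(300,112),(326,112)],.02))
print('plate',onz(c,[(370,250),(525,250),(382,10),(571,10)],.025))
t=onz(c,[(397,133),(529,121),(531,245),(409,258)],.07);print('tray',t,t.mean(0))
print('wafers',onz(c,[(415,142),(525,133),(522,248),(416,254)],.076))
```

```text
handle [[ 0.4011 -0.1211  0.07  ]
 [ 0.4213 -0.1243  0.07  ]
 [ 0.4134 -0.1863  0.07  ]
 [ 0.3911 -0.1827  0.07  ]] [ 0.4067 -0.1536  0.07  ]
foot [[ 0.4018 -0.0977  0.02  ]
 [ 0.4266 -0.1017  0.02  ]]
plate [[ 0.4512 -0.2519  0.025 ]
 [ 0.6192 -0.2799  0.025 ]
 [ 0.4893 -0.0215  0.025 ]
 [ 0.6598 -0.0454  0.025 ]]
tray [[ 0.4829 -0.1247  0.07  ]
 [ 0.5955 -0.1319  0.07  ]
 [ 0.5997 -0.2493  0.07  ]
 [ 0.4833 -0.2436  0.07  ]] [ 0.5403 -0.1874  0.07  ]
wafers [[ 0.496  -0.1336  0.076 ]
 [ 0.5888 -0.1403  0.076 ]
 [ 0.5878 -0.2476  0.076 ]
 [ 0.4888 -0.2372  0.076 ]]
```

Call:
jog_arm(
  rows=[
    {"hand": 0.55, "dx": 0.45, "dy": 3, "dz": -0.28},
    {"hand": 0.55, "dy": 4},
    {"hand": 0.55, "dy": 3},
    {"hand": 0.55, "dy": 0},
    {"hand": 0.55, "dy": 0},
  ],
)

```text
invalid input at $.rows[0]: expected keys hand, dx, dy, dz, ax, ay, az
```

Run:
```python
from h import *
s,_=snap('wrist','w2.png'); print(s['time_s'],s['grip_width'],s['position'])
```

```text
1.8667 0.08555166994039913 [ 0.4119 -0.1544  0.231 ]
```

View pics/w2.png

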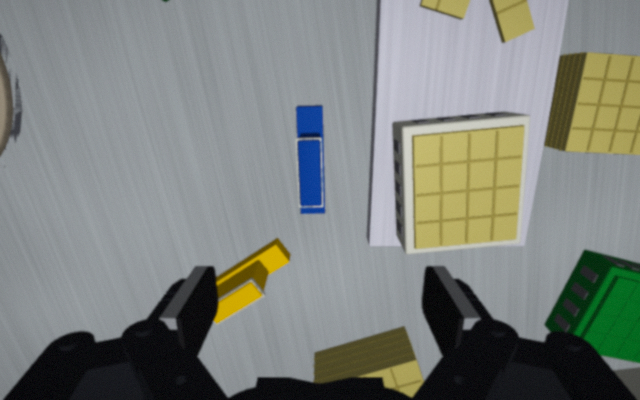

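Run:
```python
from h import *
s=status.observe(); c=cam('wrist',s); print(s['position'],s['qvel'])
h=onz(c,[(297,138),(322,138),(324,207),(299,207)],.07); print('handle',h,h.mean(0))
print('plate',onz(c,[(369,246),(525,246),(379,10),(567,10)],.025))
t=onz(c,[(393,125),(529,115),(526,245),(405,252)],.07);print('tray',t,t.mean(0))
im=imaging.get_image('wrist'); s=status.observe(); print(s['position'])
hsv=cv2.cvtColor(im,cv2.COLOR_RGB2HSV)
m=cv2.inRange(hsv,(105,150,40),(130,255,255)); k,l,st,ce=cv2.connectedComponentsWithStats(m)
for i in range(1,k):
    if st[i,4]>200: print('blue',st[i],ce[i])
m=cv2.inRange(hsv,(20,60,90),(35,255,255)); k,l,st,ce=cv2.connectedComponentsWithStats(m)
for i in range(1,k):
    if st[i,4]>200: print('pale',st[i],ce[i])
```

```text
[ 0.411  -0.1516  0.2308] [ 3.8131 -2.7381  3.9903  0.9995  0.9254 -0.5496]
handle [[ 0.3975 -0.1124  0.07  ]
 [ 0.4184 -0.1157  0.07  ]
 [ 0.4107 -0.177   0.07  ]
 [ 0.3885 -0.1735  0.07  ]] [ 0.4038 -0.1447  0.07  ]
plate [[ 0.4499 -0.2434  0.025 ]
 [ 0.6182 -0.2706  0.025 ]
 [ 0.485  -0.0176  0.025 ]
 [ 0.6543 -0.0407  0.025 ]]
tray [[ 0.479  -0.1141  0.07  ]
 [ 0.5941 -0.1228  0.07  ]
 [ 0.594  -0.2443  0.07  ]
 [ 0.4793 -0.2331  0.07  ]] [ 0.5366 -0.1786  0.07  ]
[ 0.4102 -0.1494  0.2308]
blue [299 109  26  32 759] [311.1818 124.2464]
blue [ 300  144   23   65 1335] [311.23   175.2562]
pale [423   0  50  23 807] [449.2862   8.3804]
pale [ 493    0   43   46 1370] [514.2861  19.8073]
pale [ 565   57   75  102 6289] [607.4013 110.5605]
pale [  414   130   112   122 12123] [467.7741 189.7657]
pale [ 213  240   79   86 3005] [248.9561 281.2609]
pale [ 369  345   55   52 1032] [402.2054 377.9952]
```

The arm was still swinging when those pictures were taken. I'll let it settle before measuring.

Call:
jog_arm(
  rows=[
    {"hand": 0.55, "dx": 0, "dy": 0, "dz": 0, "ax": 0, "ay": 0, "az": 0},
    {"hand": 0.55, "dx": 0, "dy": 0, "dz": 0, "ax": 0, "ay": 0, "az": 0},
    {"hand": 0.55, "dx": 0, "dy": 0, "dz": 0, "ax": 0, "ay": 0, "az": 0},
    {"hand": 0.55, "dx": 0, "dy": 0, "dz": 0, "ax": 0, "ay": 0, "az": 0},
    {"hand": 0.55, "dx": 0, "dy": 0, "dz": 0, "ax": 0, "ay": 0, "az": 0},
  ],
)

```text
time_s: 2.38
position: [0.4101, -0.1472, 0.2315]
tool_rot: [[-0.147, 0.0, 0.989], [-0.989, -0.0, -0.147], [0.0, -1.0, 0.0]]
ft_force: [-0.5, 0.6, 0.2]
grip_width: 0.0469
```

Run:
```python
from h import *
s,im=snap('wrist','w3.png'); c=cam('wrist',s); print(s['time_s'],s['position'],s['qvel'])
hsv=cv2.cvtColor(im,cv2.COLOR_RGB2HSV)
m=cv2.inRange(hsv,(105,150,40),(130,255,255)); k,l,st,ce=cv2.connectedComponentsWithStats(m)
for i in range(1,k):
    if st[i,4]>200: print('blue',st[i],ce[i], onz(c,[ce[i]],.07))
cv2.imwrite('pics/w3z.png',cv2.resize(im[:270,280:600,::-1],None,fx=2.2,fy=2.2,interpolation=cv2.INTER_CUBIC))
```

```text
2.3833 [ 0.4101 -0.1472  0.2315] [-0.2538  0.1902 -0.2388 -0.0144  0.01   -0.0372]
blue [301 114  25  31 775] [313. 129.] [[ 0.4109 -0.1027  0.07  ]]
blue [ 302  149   22   64 1320] [313.0432 179.9848] [[ 0.4041 -0.1465  0.07  ]]
```

View pics/w3z.png

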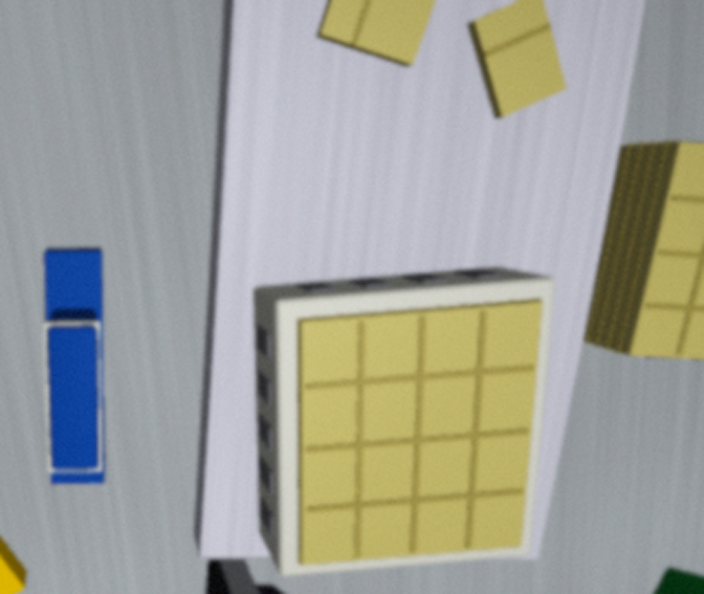

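Run:
```python
from h import *
s=status.observe(); c=cam('wrist',s); print(s['position'])
Z=lambda *a:[(280+x/2.2,y/2.2) for x,y in a]
h=onz(c,Z((44,322),(98,322),(103,470),(50,471)),.07);print('handle',h,h.mean(0))
print('foot',onz(c,Z((45,248),(101,248)),.02))
p=onz(c,Z((201,557),(540,557),(230,5),(645,5)),.025);print('plate',p)
print('dirs',np.degrees(np.arctan2(*(p[2]-p[0])[:2])),np.degrees(np.arctan2(*(p[3]-p[1])[:2])),np.degrees(np.arctan2(*(p[0]-p[1])[1::-1]*[1,-1])))
t=onz(c,Z((275,300),(552,278),(530,555),(284,573)),.07);print('tray',t,t.mean(0))
w=onz(c,Z((300,320),(541,301),(523,549),(300,564)),.076);print('waf',w,w.mean(0))
print('chip A',onz(c,Z((470,22),(548,0),(565,88),(500,117)),.032).mean(0),'B low corners',onz(c,Z((320,38),(410,66)),.032))
```

```text
[ 0.4101 -0.1473  0.2315]
handle [[ 0.3977 -0.1157  0.07  ]
 [ 0.4184 -0.1188  0.07  ]
 [ 0.4117 -0.1796  0.07  ]
 [ 0.39   -0.1768  0.07  ]] [ 0.4044 -0.1477  0.07  ]
foot [[ 0.3996 -0.091   0.02  ]
 [ 0.424  -0.0947  0.02  ]]
plate [[ 0.4514 -0.248   0.025 ]
 [ 0.6194 -0.2741  0.025 ]
 [ 0.489  -0.007   0.025 ]
 [ 0.6589 -0.0288  0.025 ]]
dirs 8.850581256026521 9.140684722791574 8.829321818828044
tray [[ 0.4873 -0.1204  0.07  ]
 [ 0.5954 -0.1273  0.07  ]
 [ 0.5894 -0.2461  0.07  ]
 [ 0.4823 -0.2381  0.07  ]] [ 0.5386 -0.183   0.07  ]
waf [[ 0.4949 -0.1284  0.076 ]
 [ 0.5878 -0.1344  0.076 ]
 [ 0.583  -0.2393  0.076 ]
 [ 0.4881 -0.2316  0.076 ]] [ 0.5385 -0.1834  0.076 ]
chip A [ 0.603  -0.0431  0.032 ] B low corners [[ 0.522  -0.0252  0.032 ]
 [ 0.5576 -0.0405  0.032 ]]
```

Call:
jog_arm(
  rows=[
    {"hand": 0.55, "dx": 0.12, "dy": 3, "dz": -0.56, "ax": 0, "ay": 0, "az": 0},
    {"hand": 0.55, "dx": 0, "dy": 4, "dz": 0, "ax": 0, "ay": 0, "az": 0},
    {"hand": 0.55, "dx": 0, "dy": 4, "dz": 0, "ax": 0, "ay": 0, "az": 0},
    {"hand": 0.55, "dx": 0, "dy": 2, "dz": 0, "ax": 0, "ay": 0, "az": 0},
    {"hand": 0.55, "dx": 0, "dy": 1, "dz": 0, "ax": 0, "ay": 0, "az": 0},
  ],
)

```text
time_s: 2.85
position: [0.4032, -0.1472, 0.0888]
tool_rot: [[-0.148, -0.004, 0.989], [-0.989, 0.003, -0.148], [-0.002, -1.0, -0.004]]
ft_force: [0.1, 0.3, 0.2]
grip_width: 0.0468
```

Call:
jog_arm(
  rows=[
    {"hand": 0.55, "dx": 0, "dy": 2, "dz": 0, "ax": 0, "ay": 0, "az": 0},
    {"hand": 0.55, "dx": 0, "dy": 2, "dz": 0, "ax": 0, "ay": 0, "az": 0},
    {"hand": 0.55, "dx": 0, "dy": 1.95, "dz": 0, "ax": 0, "ay": 0, "az": 0},
    {"hand": 0.55, "dx": 0, "dy": 0, "dz": 0, "ax": 0, "ay": 0, "az": 0},
    {"hand": 0.55, "dx": 0, "dy": 0, "dz": 0, "ax": 0, "ay": 0, "az": 0},
  ],
)

```text
time_s: 3.27
position: [0.4043, -0.148, 0.0317]
tool_rot: [[-0.148, -0.001, 0.989], [-0.989, 0.001, -0.148], [-0.001, -1.0, -0.001]]
ft_force: [1.1, 0.5, 0.5]
grip_width: 0.0468
```

Run:
```python
from h import *
s,im=snap('wrist','w4.png'); print(s['time_s'],s['position'],s['ft_force'])
```

```text
3.2667 [ 0.4043 -0.148   0.0317] [1.0835 0.4649 0.4879]
```

View pics/w4.png

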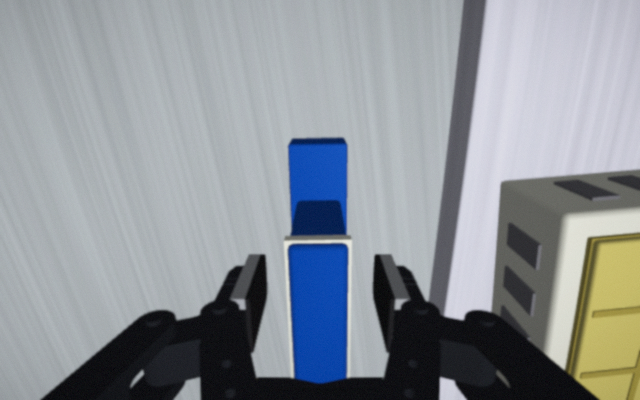

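The handle (288–352,240–380) is centred between the pads, so I'm closing.

Call:
jog_arm(
  rows=[
    {"hand": 0, "dx": 0, "dy": 0, "dz": 0, "ax": 0, "ay": 0, "az": 0},
    {"hand": 0, "dx": 0, "dy": 0, "dz": 0, "ax": 0, "ay": 0, "az": 0},
    {"hand": 0, "dx": 0, "dy": 0, "dz": 0, "ax": 0, "ay": 0, "az": 0},
    {"hand": 0, "dx": 0, "dy": 0, "dz": 0, "ax": 0, "ay": 0, "az": 0},
    {"hand": 0, "dx": 0, "dy": 0, "dz": 0, "ax": 0, "ay": 0, "az": 0},
  ],
  newtons=60,
)

```text
time_s: 3.73
position: [0.405, -0.1485, 0.0328]
tool_rot: [[-0.148, 0.002, 0.989], [-0.989, -0.001, -0.148], [0.001, -1.0, 0.002]]
ft_force: [0.3, 0.7, 8.8]
grip_width: 0.0194
```

Call:
jog_arm(
  rows=[
    {"hand": 0, "dx": 0, "dy": 0, "dz": 0, "ax": 0, "ay": 0, "az": 0},
    {"hand": 0, "dx": 0, "dy": -1, "dz": 0, "ax": 0, "ay": 0, "az": 0},
    {"hand": 0, "dx": 0, "dy": -3, "dz": 0, "ax": 0, "ay": 0, "az": 0},
    {"hand": 0, "dx": 0, "dy": -4, "dz": 0, "ax": 0, "ay": 0, "az": 0},
    {"hand": 0, "dx": 0, "dy": -3, "dz": 0, "ax": 0, "ay": 0, "az": 0},
  ],
)

```text
time_s: 4.15
position: [0.4043, -0.1481, 0.1444]
tool_rot: [[-0.148, 0.001, 0.989], [-0.989, -0.001, -0.148], [0.001, -1.0, 0.001]]
ft_force: [0.4, -0.8, -1.7]
grip_width: 0.0191
```

Run:
```python
from h import *
s=status.observe();print(s['position'],s['tool_rot'],s['grip_width'],s['ft_force'])
o=np.array([.5819,.0354]);xs=np.array([.155,.988]);ys=np.array([-.988,.155])
P=o-.075*xs-.070*ys; print(P)
plan(s,[*P,.142],down(-8.9),10,0)
```

```text
[ 0.4043 -0.1481  0.1444] [[-0.1485  0.0009  0.9889]
 [-0.9889 -0.0007 -0.1485]
 [ 0.0006 -1.      0.001 ]] 0.019086937205165605 [ 0.4354 -0.7613 -1.7049]
[ 0.6394 -0.0495]
[{"hand":0,"dx":-1.32,"dy":0.03,"dz":2.18,"ax":-0.01,"ay":0.04,"az":0},
{"hand":0,"dx":-1.33,"dy":0.02,"dz":2.18,"ax":-0.01,"ay":0.04,"az":0},
{"hand":0,"dx":-1.33,"dy":0.03,"dz":2.17,"ax":-0.01,"ay":0.04,"az":0},
{"hand":0,"dx":-1.33,"dy":0.02,"dz":2.18,"ax":-0.01,"ay":0.04,"az":0},
{"hand":0,"dx":-1.33,"dy":0.02,"dz":2.17,"ax":-0.01,"ay":0.04,"az":0}]
[{"hand":0,"dx":-1.33,"dy":0.03,"dz":2.18,"ax":-0.01,"ay":0.04,"az":0},
{"hand":0,"dx":-1.33,"dy":0.02,"dz":2.17,"ax":-0.01,"ay":0.04,"az":0},
{"hand":0,"dx":-1.34,"dy":0.02,"dz":2.17,"ax":-0.01,"ay":0.04,"az":0},
{"hand":0,"dx":-1.33,"dy":0.03,"dz":2.17,"ax":-0.01,"ay":0.04,"az":0},
{"hand":0,"dx":-1.34,"dy":0.02,"dz":2.17,"ax":-0.01,"ay":0.04,"az":0}]
end [ 0.6394 -0.0495  0.142 ] max mm/row 25.494363464630208 deg 0.04123105625617661
```

Run:
```python
from h import *
c=list(cam('wrist',status.observe()))
T=np.array(imaging.camera_model('wrist')['tool_from_camera']); R=down(-8.45); p=np.array([.4101,-.1473,.2315])
c[2]=R@T[:3,:3];c[3]=p+R@T[:3,3]
o=np.array([.5819,.0354]);xs=np.array([.155,.988]);ys=np.array([-.988,.155])
st=lambda P:np.c_[(P[:,:2]-o)@xs,(P[:,:2]-o)@ys]
Z=lambda *a:[(280+x/2.2,y/2.2) for x,y in a]
print('chipA',st(onz(c,Z((470,22),(548,0),(565,88),(500,117)),.032)))
print('B',st(onz(c,Z((320,38),(410,66)),.032)))
print('pile',st(onz(c,Z((680,141),),.04)),'base',st(onz(c,Z((622,145),(586,342),(630,354)),.0)),st(onz(c,Z((630,354),),.04)))
ct=cam('top');print('bowl top extremes',st(onz(ct,[(382/4+220,122/3.75+130),(327/4+220,72/3.75+130),(438/4+220,72/3.75+130)],.05)))
```

```text
chipA [[-0.0616 -0.0101]
 [-0.0526 -0.0408]
 [-0.0851 -0.0532]
 [-0.097  -0.0275]]
B [[-0.069   0.0499]
 [-0.0786  0.0124]]
pile [[-0.1047 -0.101 ]] base [[-0.1044 -0.1026]
 [-0.1959 -0.1029]
 [-0.2015 -0.1266]] [[-0.1937 -0.0979]]
bowl top extremes [[-0.0036 -0.1104]
 [ 0.0476 -0.1497]
 [-0.0439 -0.1608]]
```

Call:
jog_arm(
  rows=[
    {"hand": 0, "dx": -1.0, "dy": 0, "dz": 1.5, "ax": 0, "ay": 0.2, "az": 0},
    {"hand": 0, "dx": -1.7, "dy": 0, "dz": 2.8, "ax": 0, "ay": 0.2, "az": 0},
    {"hand": 0, "dx": -1.7, "dy": 0, "dz": 2.8, "ax": 0, "ay": 0, "az": 0},
    {"hand": 0, "dx": -1.7, "dy": 0, "dz": 2.8, "ax": 0, "ay": 0, "az": 0},
    {"hand": 0, "dx": -1.7, "dy": 0, "dz": 2.8, "ax": 0, "ay": 0, "az": 0},
  ],
)

```text
time_s: 4.57
position: [0.543, -0.0897, 0.1422]
tool_rot: [[-0.155, 0.0, 0.988], [-0.988, -0.0, -0.155], [0.0, -1.0, 0.0]]
ft_force: [-0.1, -0.5, -0.6]
grip_width: 0.0191
```

Call:
jog_arm(
  rows=[
    {"hand": 0, "dx": -1.7, "dy": 0, "dz": 2.8, "ax": 0, "ay": 0, "az": 0},
    {"hand": 0, "dx": -1.7, "dy": 0, "dz": 2.8, "ax": 0, "ay": 0, "az": 0},
    {"hand": 0, "dx": -1.7, "dy": 0, "dz": 2.8, "ax": 0, "ay": 0, "az": 0},
    {"hand": 0, "dx": -0.8, "dy": 0, "dz": 1.1, "ax": 0, "ay": 0, "az": 0},
    {"hand": 0, "dx": 0, "dy": 0, "dz": 0, "ax": 0, "ay": 0, "az": 0},
  ],
)

```text
time_s: 4.98
position: [0.6466, -0.0456, 0.1412]
tool_rot: [[-0.153, 0.0, 0.988], [-0.988, 0.0, -0.153], [-0.0, -1.0, 0.0]]
ft_force: [-0.7, 0.2, -1.6]
grip_width: 0.0194
```

Call:
jog_arm(
  rows=[
    {"hand": 0, "dx": 0, "dy": 0, "dz": 0, "ax": 0, "ay": 0, "az": 0},
    {"hand": 0, "dx": 0, "dy": 0, "dz": 0, "ax": 0, "ay": 0, "az": 0},
    {"hand": 0, "dx": 0, "dy": 0, "dz": 0, "ax": 0, "ay": 0, "az": 0},
    {"hand": 0, "dx": 0, "dy": 0, "dz": 0, "ax": 0, "ay": 0, "az": 0},
    {"hand": 0, "dx": 0, "dy": 0, "dz": 0, "ax": 0, "ay": 0, "az": 0},
  ],
)

```text
time_s: 5.4
position: [0.6445, -0.0476, 0.1422]
tool_rot: [[-0.156, 0.0, 0.988], [-0.988, -0.0, -0.156], [0.0, -1.0, 0.0]]
ft_force: [0.5, -0.2, -1.9]
grip_width: 0.0194
```

Run:
```python
from h import *
s,im=snap('wrist','w5.png'); print(s['time_s'],s['position'],s['ft_force'],s['q'])
snap('scene','s5.png')
```

```text
5.4 [ 0.6445 -0.0476  0.1422] [ 0.5011 -0.2273 -1.9371] [-14.7008  35.369   65.6903  -0.0033  78.9323  -5.7145]
```

View pics/w5.png

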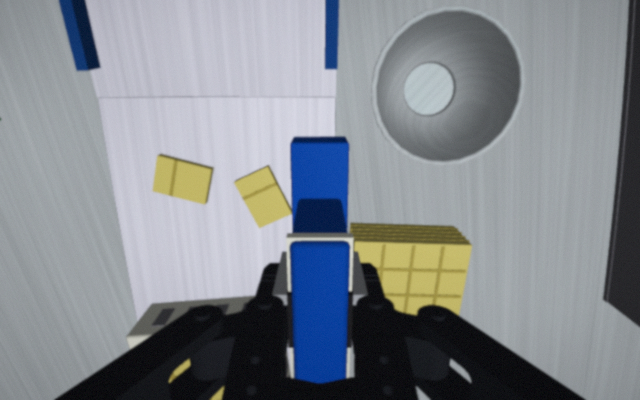

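View pics/s5.png

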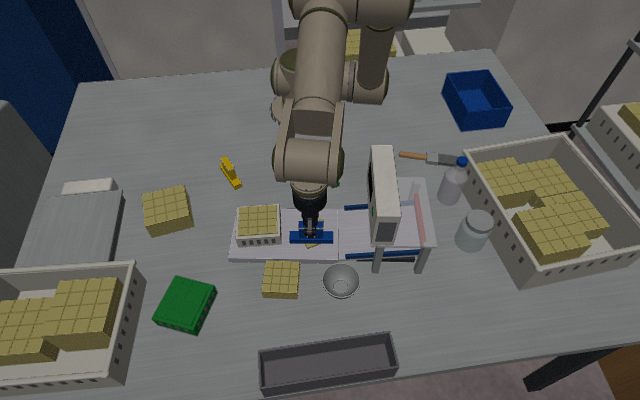

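```bash
cat >> h.py <<'E'
o=np.array([.5819,.0354]);xs=np.array([.155,.988]);ys=np.array([-.988,.155])
st=lambda P:np.c_[(np.atleast_2d(P)[:,:2]-o)@xs,(np.atleast_2d(P)[:,:2]-o)@ys]
E
python3 - <<'E'
from h import *
s=status.observe();c=cam('wrist',s)
print('A',st(onz(c,[(237,180),(269,167),(292,212),(260,227)],.032)))
print('B',st(onz(c,[(160,155),(213,168),(206,203),(153,190)],.032)))
print('seam',st(onz(c,[(98,97),(336,97)],.025)),'tray',st(onz(c,[(155,302)],.07)))
print('pile',st(onz(c,[(351,225),(353,238)],.04)),st(s['position']))
E
```

```text
A [[-0.0589 -0.0141]
 [-0.0493 -0.038 ]
 [-0.0838 -0.0538]
 [-0.096  -0.029 ]]
B [[-0.0401  0.0406]
 [-0.0499  0.0028]
 [-0.0766  0.0105]
 [-0.0664  0.0494]]
seam [[ 0.0008  0.0834]
 [-0.0007 -0.0862]] tray [[-0.1377  0.0417]]
pile [[-0.0912 -0.0977]
 [-0.1017 -0.0995]] [[-0.0721 -0.0749]]
```

Call:
jog_arm(
  rows=[
    {"hand": 0, "dx": 0, "dy": 2, "dz": 0, "ax": 0, "ay": 0, "az": 0},
    {"hand": 0, "dx": 0, "dy": 2.5, "dz": 0, "ax": 0, "ay": 0, "az": 0},
    {"hand": 0, "dx": 0, "dy": 2, "dz": 0, "ax": 0, "ay": 0, "az": 0},
    {"hand": 0, "dx": 0, "dy": 1, "dz": 0, "ax": 0, "ay": 0, "az": 0},
    {"hand": 0, "dx": 0, "dy": 0.7, "dz": 0, "ax": 0, "ay": 0, "az": 0},
  ],
)

```text
time_s: 5.92
position: [0.6445, -0.0472, 0.0587]
tool_rot: [[-0.156, -0.002, 0.988], [-0.988, 0.0, -0.156], [-0.0, -1.0, -0.002]]
ft_force: [-0.4, -0.1, -0.9]
grip_width: 0.019
```

Call:
jog_arm(
  rows=[
    {"hand": 0, "dx": 0, "dy": 0, "dz": 0, "ax": 0, "ay": 0, "az": 0},
    {"hand": 0, "dx": 0, "dy": 0, "dz": 0, "ax": 0, "ay": 0, "az": 0},
    {"hand": 0, "dx": 0, "dy": 0, "dz": 0, "ax": 0, "ay": 0, "az": 0},
    {"hand": 0, "dx": 0, "dy": 0, "dz": -0.3, "ax": 0, "ay": 0, "az": 0},
    {"hand": 0, "dx": 0, "dy": 0, "dz": -0.5, "ax": 0, "ay": 0, "az": 0},
  ],
)

```text
time_s: 6.33
position: [0.6373, -0.046, 0.0606]
tool_rot: [[-0.155, 0.002, 0.988], [-0.988, -0.0, -0.155], [0.0, -1.0, 0.002]]
ft_force: [0.5, 0.3, -0.9]
grip_width: 0.0192
```

Run:
```python
from h import *
s,im=snap('wrist','w6.png'); print(s['time_s'],s['position'],s['ft_force'])
```

```text
6.3333 [ 0.6373 -0.046   0.0606] [ 0.4888  0.3138 -0.8679]
```

View pics/w6.png

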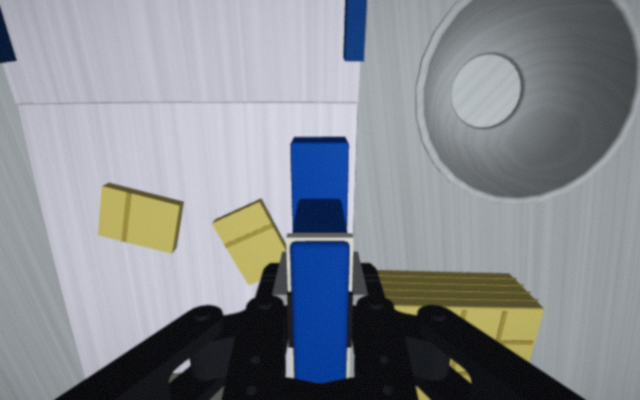

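The scraper is down at the plate with both chips, at about (140,218) and (248,242), on its ramp-side left. I'm starting the wipe towards the robot side.

Call:
jog_arm(
  rows=[
    {"hand": 0, "dx": 0, "dy": 0.12, "dz": -0.8, "ax": 0, "ay": 0, "az": 0},
    {"hand": 0, "dx": 0, "dy": 0, "dz": -1, "ax": 0, "ay": 0, "az": 0},
    {"hand": 0, "dx": 0, "dy": 0, "dz": -1, "ax": 0, "ay": 0, "az": 0},
    {"hand": 0, "dx": 0, "dy": 0, "dz": -1, "ax": 0, "ay": 0, "az": 0},
    {"hand": 0, "dx": 0, "dy": 0, "dz": -1, "ax": 0, "ay": 0, "az": 0},
  ],
)

```text
time_s: 6.8
position: [0.589, -0.0383, 0.059]
tool_rot: [[-0.155, 0.0, 0.988], [-0.988, -0.0, -0.155], [0.0, -1.0, 0.0]]
ft_force: [-0.3, -0.1, -2.4]
grip_width: 0.0195
```

Call:
jog_arm(
  rows=[
    {"hand": 0, "dx": 0, "dy": 0, "dz": -1, "ax": 0, "ay": 0, "az": 0},
    {"hand": 0, "dx": 0, "dy": 0, "dz": -1, "ax": 0, "ay": 0, "az": 0},
    {"hand": 0, "dx": 0, "dy": 0, "dz": -1, "ax": 0, "ay": 0, "az": 0},
    {"hand": 0, "dx": 0, "dy": 0, "dz": -1, "ax": 0, "ay": 0, "az": 0},
    {"hand": 0, "dx": 0, "dy": 0, "dz": -1, "ax": 0, "ay": 0, "az": 0},
  ],
)

```text
time_s: 7.22
position: [0.5396, -0.0306, 0.059]
tool_rot: [[-0.155, 0.001, 0.988], [-0.988, -0.0, -0.155], [0.0, -1.0, 0.001]]
ft_force: [-0.3, 0.5, -1.9]
grip_width: 0.0188
```

Run:
```python
from h import *
s,im=snap('wrist','w7.png'); print(s['time_s'],s['position'],st(s['position']),s['ft_force'])
```

```text
7.2167 [ 0.5396 -0.0306  0.059 ] [[-0.0717  0.0316]] [-0.306   0.474  -1.8706]
```

View pics/w7.png

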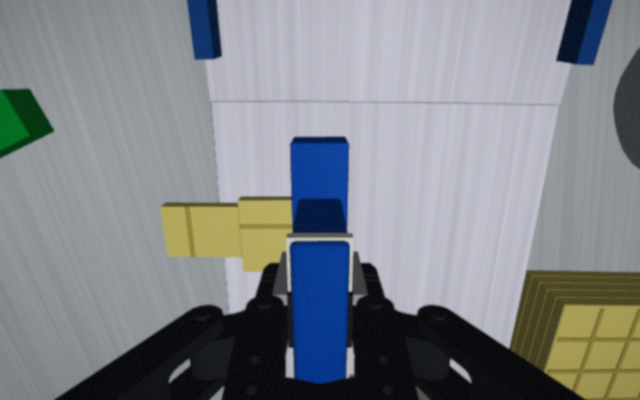

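The chips are lined up ahead of the face, at (200,230) and (265,235). I'll carry on past the edge.

Call:
jog_arm(
  rows=[
    {"hand": 0, "dx": 0, "dy": 0, "dz": -1, "ax": 0, "ay": 0, "az": 0},
    {"hand": 0, "dx": 0, "dy": 0, "dz": -1, "ax": 0, "ay": 0, "az": 0},
    {"hand": 0, "dx": 0, "dy": 0, "dz": -1.2, "ax": 0, "ay": 0, "az": 0},
    {"hand": 0, "dx": 0, "dy": 0, "dz": -1.2, "ax": 0, "ay": 0, "az": 0},
    {"hand": 0, "dx": 0, "dy": 0, "dz": -1.2, "ax": 0, "ay": 0, "az": 0},
  ],
)

```text
time_s: 7.68
position: [0.4847, -0.022, 0.059]
tool_rot: [[-0.155, 0.001, 0.988], [-0.988, -0.0, -0.155], [0.0, -1.0, 0.001]]
ft_force: [-0.2, -0.1, -1.7]
grip_width: 0.0196
```

Call:
jog_arm(
  rows=[
    {"hand": 0, "dx": 0, "dy": 0, "dz": -1.2, "ax": 0, "ay": 0, "az": 0},
    {"hand": 0, "dx": 0, "dy": 0, "dz": -0.5, "ax": 0, "ay": 0, "az": 0},
    {"hand": 0, "dx": 0, "dy": 0, "dz": 0, "ax": 0, "ay": 0, "az": 0},
    {"hand": 0, "dx": 0, "dy": 0, "dz": 0, "ax": 0, "ay": 0, "az": 0},
    {"hand": 0, "dx": 0, "dy": 0, "dz": 0, "ax": 0, "ay": 0, "az": 0},
  ],
)

```text
time_s: 8.1
position: [0.469, -0.0196, 0.0588]
tool_rot: [[-0.156, 0.001, 0.988], [-0.988, -0.0, -0.156], [0.0, -1.0, 0.001]]
ft_force: [-0.1, -0.9, -1.5]
grip_width: 0.019
```

Run:
```python
from h import *
s,im=snap('wrist','w8.png'); print(s['time_s'],s['position'],st(s['position']),s['ft_force'])
```

```text
8.1 [ 0.469  -0.0196  0.0588] [[-0.0718  0.1031]] [-0.0951 -0.9105 -1.531 ]
```

View pics/w8.png

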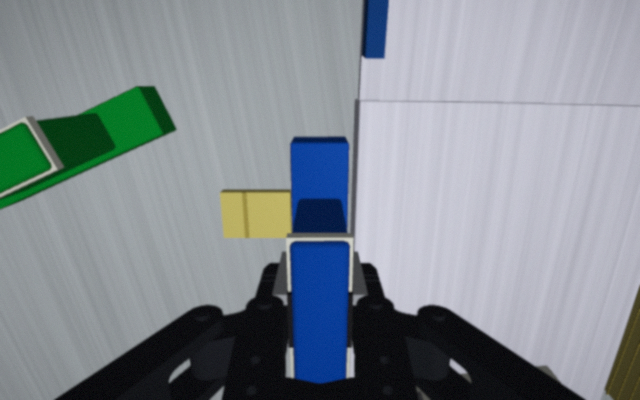

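One chip shows on the table at (255,214) and the other is hidden. I'll lift and look.

Call:
jog_arm(
  rows=[
    {"hand": 0, "dx": 0, "dy": -2, "dz": 0, "ax": 0, "ay": 0, "az": 0},
    {"hand": 0, "dx": 0, "dy": -3, "dz": 0, "ax": 0, "ay": 0, "az": 0},
    {"hand": 0, "dx": 0, "dy": -3, "dz": 0, "ax": 0, "ay": 0, "az": 0},
    {"hand": 0, "dx": 2, "dy": -1, "dz": 0, "ax": 0, "ay": 0, "az": 0},
    {"hand": 0, "dx": 3, "dy": 0, "dz": 0, "ax": 0, "ay": 0, "az": 0},
  ],
)

```text
time_s: 8.57
position: [0.4619, -0.0684, 0.1514]
tool_rot: [[-0.152, 0.006, 0.988], [-0.988, -0.002, -0.152], [0.001, -1.0, 0.006]]
ft_force: [1.2, -1.5, -1.1]
grip_width: 0.0192
```

Call:
jog_arm(
  rows=[
    {"hand": 0, "dx": 4, "dy": 0, "dz": -0.5, "ax": 0, "ay": 0, "az": 0},
    {"hand": 0, "dx": 2, "dy": 0, "dz": -0.5, "ax": 0, "ay": 0, "az": 0},
    {"hand": 0, "dx": 0, "dy": 0, "dz": 0, "ax": 0, "ay": 0, "az": 0},
    {"hand": 0, "dx": 0, "dy": 0, "dz": 0, "ax": 0, "ay": 0, "az": 0},
    {"hand": 0, "dx": 0, "dy": 0, "dz": 0, "ax": 0, "ay": 0, "az": 0},
  ],
)

```text
time_s: 8.98
position: [0.4414, -0.1262, 0.1486]
tool_rot: [[-0.155, 0.0, 0.988], [-0.988, 0.0, -0.155], [-0.0, -1.0, -0.0]]
ft_force: [-0.2, 0.1, -2.2]
grip_width: 0.0192
```

Run:
```python
from h import *
s,im=snap('wrist','w9.png'); print(s['time_s'],s['position'],st(s['position']),s['ft_force'])
```

```text
8.9833 [ 0.4414 -0.1262  0.1486] [[-0.1814  0.1138]] [-0.241   0.0948 -2.2018]
```

View pics/w9.png

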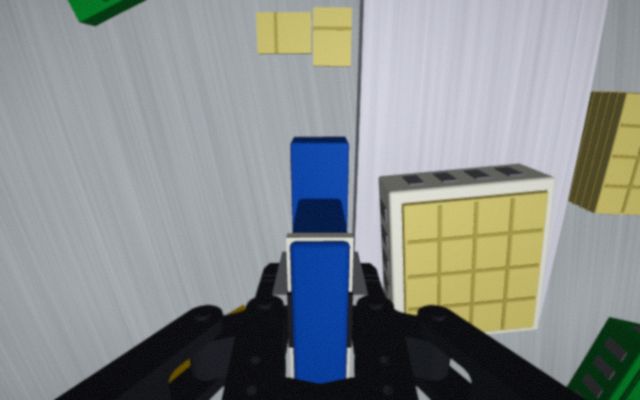

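Both chips lie flat on the table, at (284,32) and (332,37). I'm putting the scraper back on its original spot.

Call:
jog_arm(
  rows=[
    {"hand": 0, "dx": 1.5, "dy": 1.5, "dz": -1.6, "ax": 0, "ay": 0, "az": 0},
    {"hand": 0, "dx": 1.4, "dy": 2, "dz": -1.5, "ax": 0, "ay": 0, "az": 0},
    {"hand": 0, "dx": 0, "dy": 3, "dz": 0, "ax": 0, "ay": 0, "az": 0},
    {"hand": 0, "dx": 0, "dy": 2, "dz": 0, "ax": 0, "ay": 0, "az": 0},
    {"hand": 0, "dx": 0, "dy": 1.5, "dz": 0, "ax": 0, "ay": 0, "az": 0},
  ],
)

```text
time_s: 9.45
position: [0.4058, -0.1493, 0.0472]
tool_rot: [[-0.154, -0.001, 0.988], [-0.988, 0.001, -0.154], [-0.001, -1.0, -0.001]]
ft_force: [-0.5, 0.7, -2.1]
grip_width: 0.0194
```

Call:
jog_arm(
  rows=[
    {"hand": 0, "dx": 0, "dy": 0.9, "dz": 0, "ax": 0, "ay": 0, "az": 0},
    {"hand": 0, "dx": 0, "dy": 0.55, "dz": 0, "ax": 0, "ay": 0, "az": 0},
    {"hand": 0, "dx": 0, "dy": 0, "dz": 0, "ax": 0, "ay": 0, "az": 0},
    {"hand": 0, "dx": 0, "dy": 0, "dz": 0, "ax": 0, "ay": 0, "az": 0},
    {"hand": 0, "dx": 0, "dy": 0, "dz": 0, "ax": 0, "ay": 0, "az": 0},
  ],
)

```text
time_s: 9.87
position: [0.4064, -0.1501, 0.0345]
tool_rot: [[-0.155, 0.001, 0.988], [-0.988, -0.001, -0.155], [0.0, -1.0, 0.001]]
ft_force: [-0.9, 0.7, -1.6]
grip_width: 0.0195
```

Call:
jog_arm(
  rows=[
    {"hand": 0, "dx": 0, "dy": 0.15, "dz": 0, "ax": 0, "ay": 0, "az": 0},
    {"hand": 0, "dx": 0, "dy": 0, "dz": 0, "ax": 0, "ay": 0, "az": 0},
    {"hand": 0.5, "dx": 0, "dy": 0, "dz": 0, "ax": 0, "ay": 0, "az": 0},
    {"hand": 0.5, "dx": 0, "dy": 0, "dz": 0, "ax": 0, "ay": 0, "az": 0},
    {"hand": 0.5, "dx": 0, "dy": 0, "dz": 0, "ax": 0, "ay": 0, "az": 0},
  ],
)

```text
time_s: 10.28
position: [0.4061, -0.1504, 0.0328]
tool_rot: [[-0.155, 0.0, 0.988], [-0.988, -0.0, -0.155], [0.0, -1.0, 0.0]]
ft_force: [0.2, 0.7, -0.3]
grip_width: 0.0423
```

Call:
jog_arm(
  rows=[
    {"hand": 0.5, "dx": 0, "dy": 0, "dz": 0, "ax": 0, "ay": 0, "az": 0},
    {"hand": 0.5, "dx": 0, "dy": 0, "dz": 0, "ax": 0, "ay": 0, "az": 0},
    {"hand": 0.5, "dx": 0, "dy": -1, "dz": 0, "ax": 0, "ay": 0, "az": 0},
    {"hand": 0.5, "dx": 0, "dy": -3, "dz": 0, "ax": 0, "ay": 0, "az": 0},
    {"hand": 0.5, "dx": 0, "dy": -4, "dz": 0, "ax": 0, "ay": 0, "az": 0},
  ],
)

```text
time_s: 10.7
position: [0.4048, -0.1495, 0.1119]
tool_rot: [[-0.156, -0.005, 0.988], [-0.988, 0.003, -0.156], [-0.003, -1.0, -0.005]]
ft_force: [0.1, -0.0, 0.1]
grip_width: 0.0428
```

Call:
jog_arm(
  rows=[
    {"hand": 0.5, "dx": 0, "dy": -4, "dz": 0, "ax": 0, "ay": 0, "az": 0},
    {"hand": 0.5, "dx": 0, "dy": -4, "dz": 0, "ax": 0, "ay": 0, "az": 0},
    {"hand": 0.6, "dx": 0, "dy": -3, "dz": 0, "ax": 0, "ay": 0, "az": 0},
    {"hand": 0.6, "dx": 0, "dy": 0, "dz": 0, "ax": 0, "ay": 0, "az": 0},
    {"hand": 0.6, "dx": 0, "dy": 0, "dz": 0, "ax": 0, "ay": 0, "az": 0},
  ],
)

```text
time_s: 11.12
position: [0.4063, -0.1505, 0.2237]
tool_rot: [[-0.155, 0.003, 0.988], [-0.988, -0.002, -0.155], [0.002, -1.0, 0.003]]
ft_force: [-0.6, 0.2, -0.3]
grip_width: 0.0514
```

Run:
```python
from h import *
s,im=snap('wrist','w10.png'); print(s['time_s'],s['position'],st(s['position']),s['ft_force'],s['q'],s['grip_width'])
```

```text
11.1167 [ 0.4063 -0.1505  0.2237] [[-0.2109  0.1447]] [-0.5861  0.2471 -0.2668] [-36.0589  10.3385  92.3022   0.0003  77.1682 -27.1197] 0.05139510775992118
```

View pics/w10.png

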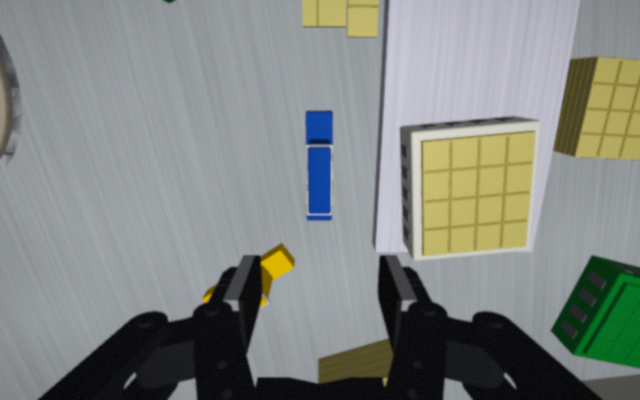

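Run:
```python
from h import *
ct=cam('top');cs=cam('scene')
print('pile2',st(onz(ct,[(437,222),(475,215),(485,251),(448,258)],.06)))
print('pile2s',st(onz(cs,[(141,191),(184,186),(192,214),(148,225)],.06)))
print('greentray',st(onz(ct,[(425,125),(455,137),(441,168),(412,157)],.05)))
print('yellow',st(onz(ct,[(400,264),(412,292)],.03)))
```

```text
pile2 [[-0.4149  0.0371]
 [-0.5314 -0.0002]
 [-0.5713  0.1094]
 [-0.4595  0.1461]]
pile2s [[-0.5767  0.1166]
 [-0.4556  0.137 ]
 [-0.4111  0.0352]
 [-0.524  -0.0032]]
greentray [[-0.3474 -0.2796]
 [-0.4484 -0.2504]
 [-0.4132 -0.1417]
 [-0.3163 -0.167 ]]
yellow [[-0.3169  0.1842]
 [-0.3638  0.2674]]
```

Call:
jog_arm(
  rows=[
    {"hand": 0.6, "dx": 1.2, "dy": 0.3, "dz": 1.5, "ax": 0, "ay": 0, "az": 0},
    {"hand": 0.6, "dx": 2.2, "dy": 1, "dz": 2.8, "ax": 0, "ay": 0, "az": 0},
    {"hand": 0.6, "dx": 2.2, "dy": 1, "dz": 2.8, "ax": 0, "ay": 0, "az": 0},
    {"hand": 0.6, "dx": 2.2, "dy": 1, "dz": 2.8, "ax": 0, "ay": 0, "az": 0},
    {"hand": 0.6, "dx": 2.2, "dy": 1, "dz": 2.8, "ax": 0, "ay": 0, "az": 0},
  ],
)

```text
time_s: 11.58
position: [0.5163, -0.2696, 0.1769]
tool_rot: [[-0.156, -0.003, 0.988], [-0.988, 0.002, -0.156], [-0.002, -1.0, -0.003]]
ft_force: [0.4, 0.9, -0.3]
grip_width: 0.0513
```

Call:
jog_arm(
  rows=[
    {"hand": 0.6, "dx": 0.9, "dy": 1, "dz": 1.3, "ax": 0, "ay": 0, "az": 3},
    {"hand": 0.6, "dx": 0, "dy": 0, "dz": 0, "ax": 0, "ay": 0, "az": 6},
    {"hand": 0.6, "dx": 0, "dy": 0, "dz": 0, "ax": 0, "ay": 0, "az": 6},
    {"hand": 0.6, "dx": 0, "dy": 0, "dz": 0, "ax": 0, "ay": 0, "az": 6},
    {"hand": 0.6, "dx": 0, "dy": 0, "dz": 0, "ax": 0, "ay": 0, "az": 3},
  ],
)

```text
time_s: 12.0
position: [0.5266, -0.2805, 0.167]
tool_rot: [[-0.145, 0.062, 0.988], [-0.899, 0.409, -0.157], [-0.414, -0.91, -0.003]]
ft_force: [-0.5, -0.2, -0.8]
grip_width: 0.0515
```

Run:
```python
from h import *
s=status.observe();print(s['time_s'],s['position'],st(s['position']),s['q'],s['tool_rot'])
```

```text
12.0 [ 0.5266 -0.2805  0.167 ] [[-0.3207  0.0057]] [-47.662   34.6827  66.73    18.8117  94.3251 -39.7521] [[-0.1446  0.0621  0.9875]
 [-0.8987  0.4093 -0.1573]
 [-0.4139 -0.9103 -0.0034]]
```

Call:
jog_arm(
  rows=[
    {"hand": 0.6, "dx": 0, "dy": 0, "dz": 0, "ax": 0, "ay": 0, "az": 5},
    {"hand": 0.6, "dx": 0, "dy": 0, "dz": 0, "ax": 0, "ay": 0, "az": 5},
    {"hand": 0.6, "dx": 0, "dy": 0, "dz": 0, "ax": 0, "ay": 0, "az": 5},
    {"hand": 0.6, "dx": 0, "dy": 0, "dz": 0, "ax": 0, "ay": 0, "az": 5},
    {"hand": 0.6, "dx": 0, "dy": 0, "dz": 0, "ax": 0, "ay": 0, "az": 5},
  ],
)

```text
time_s: 12.42
position: [0.527, -0.2797, 0.1679]
tool_rot: [[-0.104, 0.117, 0.988], [-0.643, 0.75, -0.156], [-0.759, -0.651, -0.002]]
ft_force: [0.3, -0.0, 0.1]
grip_width: 0.0513
```

Call:
jog_arm(
  rows=[
    {"hand": 0.6, "dx": 0, "dy": 0, "dz": 0, "ax": 0, "ay": 0, "az": 5},
    {"hand": 0.6, "dx": 0, "dy": 0, "dz": 0, "ax": 0, "ay": 0, "az": 4},
    {"hand": 0.6, "dx": 0, "dy": 0, "dz": 0, "ax": 0, "ay": 0, "az": 2},
    {"hand": 0.6, "dx": 0, "dy": 0, "dz": 0, "ax": 0, "ay": 0, "az": 0},
    {"hand": 0.6, "dx": 0, "dy": 0, "dz": 0, "ax": 0, "ay": 0, "az": 0},
  ],
)

```text
time_s: 12.83
position: [0.5273, -0.2796, 0.1686]
tool_rot: [[-0.079, 0.134, 0.988], [-0.494, 0.856, -0.156], [-0.866, -0.5, -0.002]]
ft_force: [0.6, 0.6, 0.1]
grip_width: 0.0512
```

Run:
```python
from h import *
s,im=snap('wrist','w11.png');print(s['time_s'],s['position'],st(s['position']),s['q'],s['tool_rot'])
snap('scene','s11.png')
```

```text
12.8333 [ 0.5273 -0.2796  0.1686] [[-0.3196  0.0051]] [-55.0446  46.3117  61.1798  42.0731 116.4346 -42.3333] [[-0.0792  0.134   0.9878]
 [-0.4938  0.8555 -0.1557]
 [-0.8659 -0.5001 -0.0016]]
```

View pics/w11.png

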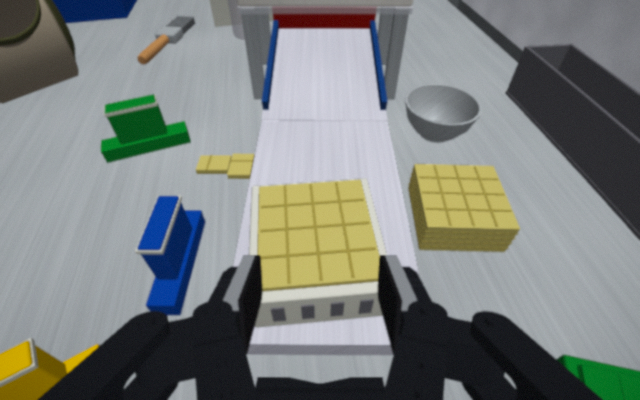

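View pics/s11.png

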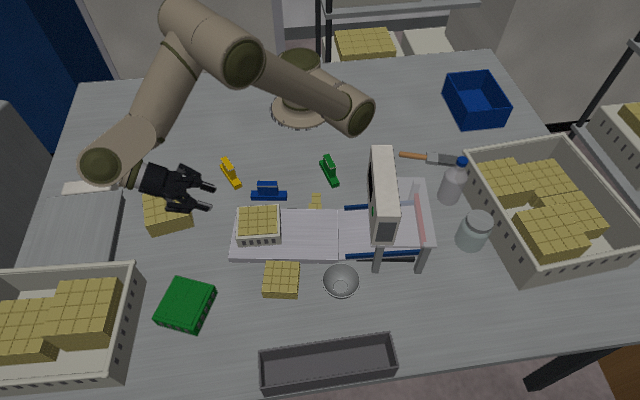

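The tray sits straight ahead between the fingers, with its rear edge at about (325,310), and the plate and ramp lead on to the stop. A 45° lean clears pile2 better at the start, so I'll descend with that.

Call:
jog_arm(
  rows=[
    {"hand": 0.6, "dx": 0, "dy": 0, "dz": 0, "ax": 0, "ay": 0, "az": -5},
    {"hand": 0.6, "dx": 0, "dy": 0, "dz": 0, "ax": 0, "ay": 0, "az": -5},
    {"hand": 0.6, "dx": 0, "dy": 0, "dz": 0, "ax": 0, "ay": 0, "az": -5},
    {"hand": 0.6, "dx": 1.5, "dy": 1.9, "dz": 0, "ax": 0, "ay": 0, "az": 0},
    {"hand": 0.6, "dx": 2, "dy": 2.5, "dz": 0, "ax": 0, "ay": 0, "az": 0},
  ],
)

```text
time_s: 13.35
position: [0.5296, -0.2736, 0.1169]
tool_rot: [[-0.104, 0.113, 0.988], [-0.705, 0.692, -0.154], [-0.701, -0.713, 0.007]]
ft_force: [0.7, 0.2, -1.2]
grip_width: 0.0514
```

Call:
jog_arm(
  rows=[
    {"hand": 0.6, "dx": 2, "dy": 2.5, "dz": 0, "ax": 0, "ay": 0, "az": 0},
    {"hand": 0.6, "dx": 1.5, "dy": 1.9, "dz": 0, "ax": 0, "ay": 0, "az": 0},
    {"hand": 0.6, "dx": 0.7, "dy": 0.95, "dz": 0, "ax": 0, "ay": 0, "az": 0},
    {"hand": 0.6, "dx": 0, "dy": 0, "dz": 0, "ax": 0, "ay": 0, "az": 0},
    {"hand": 0.6, "dx": 0, "dy": 0, "dz": 0, "ax": 0, "ay": 0, "az": 0},
  ],
)

```text
time_s: 13.77
position: [0.53, -0.2656, 0.0472]
tool_rot: [[-0.109, 0.11, 0.988], [-0.699, 0.698, -0.155], [-0.706, -0.708, 0.001]]
ft_force: [0.7, 0.4, -1.1]
grip_width: 0.0513
```

Run:
```python
from h import *
s,im=snap('wrist','w12.png');print(s['time_s'],s['position'],st(s['position']),s['q'],s['tool_rot'],s['ft_force'])
```

```text
13.7667 [ 0.53   -0.2656  0.0472] [[-0.3054  0.0046]] [-51.6811  48.3126  70.1663  31.3944  94.7963 -49.681 ] [[-0.1089  0.1102  0.9879]
 [-0.6994  0.6977 -0.155 ]
 [-0.7064 -0.7078  0.0011]] [ 0.7291  0.3629 -1.126 ]
```

View pics/w12.png

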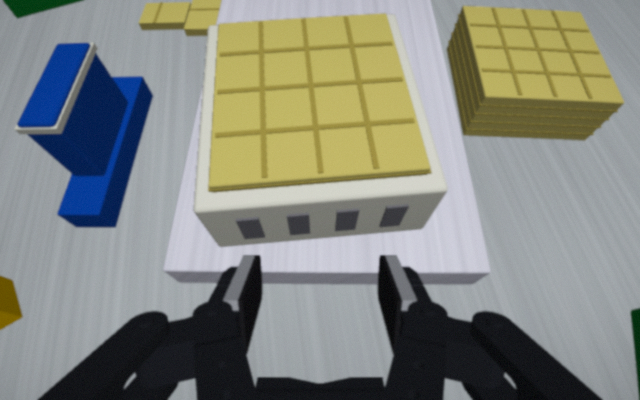

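Call:
jog_arm(
  rows=[
    {"hand": 0.6, "dx": -0.5, "dy": 0.5, "dz": 0, "ax": 0, "ay": 0, "az": 0},
    {"hand": 0.6, "dx": -0.5, "dy": 0.5, "dz": 0, "ax": 0, "ay": 0, "az": 0},
    {"hand": 0.6, "dx": -0.5, "dy": 0.5, "dz": 0, "ax": 0, "ay": 0, "az": 0},
    {"hand": 0.6, "dx": -0.5, "dy": 0.5, "dz": 0, "ax": 0, "ay": 0, "az": 0},
    {"hand": 0.6, "dx": -0.5, "dy": 0.5, "dz": 0, "ax": 0, "ay": 0, "az": 0},
  ],
)

```text
time_s: 14.23
position: [0.5353, -0.23, 0.0468]
tool_rot: [[-0.109, 0.11, 0.988], [-0.699, 0.698, -0.155], [-0.706, -0.708, 0.001]]
ft_force: [-1.8, -2.7, 1.5]
grip_width: 0.0514
```

Call:
jog_arm(
  rows=[
    {"hand": 0.6, "dx": -0.5, "dy": 0.5, "dz": 0, "ax": 0, "ay": 0, "az": 0},
    {"hand": 0.6, "dx": -0.5, "dy": 0.5, "dz": 0, "ax": 0, "ay": 0, "az": 0},
    {"hand": 0.6, "dx": -0.5, "dy": 0.5, "dz": 0, "ax": 0, "ay": 0, "az": 0},
    {"hand": 0.6, "dx": -0.5, "dy": 0.5, "dz": 0, "ax": 0, "ay": 0, "az": 0},
    {"hand": 0.6, "dx": -0.5, "dy": 0.5, "dz": 0, "ax": 0, "ay": 0, "az": 0},
  ],
)

```text
time_s: 14.65
position: [0.5408, -0.1949, 0.0463]
tool_rot: [[-0.11, 0.11, 0.988], [-0.699, 0.698, -0.156], [-0.707, -0.707, 0.0]]
ft_force: [-0.3, -4.2, 3.8]
grip_width: 0.0513
```

Run:
```python
from h import *
s,im=snap('wrist','w13.png');print(s['time_s'],s['position'],st(s['position']),s['ft_force'])
```

```text
14.65 [ 0.5408 -0.1949  0.0463] [[-0.2339  0.0049]] [-0.251  -4.1586  3.8028]
```

View pics/w13.png

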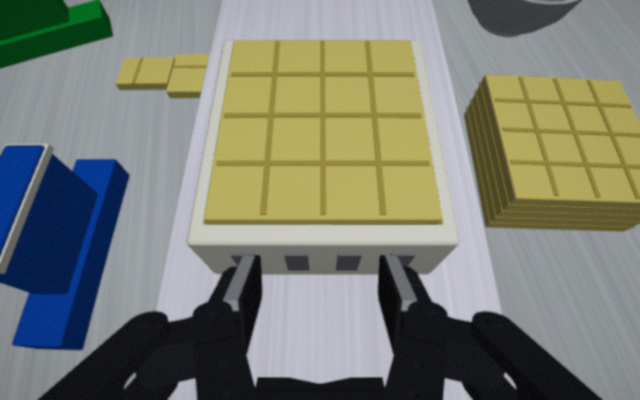

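The tray is now square to the plate, with its rear edge level at y≈243. I'll keep pushing and lean back to 60° as I go.

Call:
jog_arm(
  rows=[
    {"hand": 0.6, "dx": -0.85, "dy": 0.85, "dz": 0, "ax": 0, "ay": 0, "az": 3},
    {"hand": 0.6, "dx": -0.8, "dy": 0.89, "dz": 0, "ax": 0, "ay": 0, "az": 3},
    {"hand": 0.6, "dx": -0.76, "dy": 0.93, "dz": 0, "ax": 0, "ay": 0, "az": 3},
    {"hand": 0.6, "dx": -0.71, "dy": 0.97, "dz": 0, "ax": 0, "ay": 0, "az": 3},
    {"hand": 0.6, "dx": -0.65, "dy": 1.01, "dz": 0, "ax": 0, "ay": 0, "az": 3},
  ],
)

```text
time_s: 15.12
position: [0.55, -0.1356, 0.0463]
tool_rot: [[-0.078, 0.135, 0.988], [-0.492, 0.857, -0.156], [-0.867, -0.498, -0.0]]
ft_force: [-0.1, -3.8, 1.9]
grip_width: 0.0509
```

Call:
jog_arm(
  rows=[
    {"hand": 0.6, "dx": -0.6, "dy": 1.04, "dz": 0, "ax": 0, "ay": 0, "az": 0},
    {"hand": 0.6, "dx": -0.6, "dy": 1.04, "dz": 0, "ax": 0, "ay": 0, "az": 0},
    {"hand": 0.6, "dx": -0.6, "dy": 1.04, "dz": 0, "ax": 0, "ay": 0, "az": 0},
    {"hand": 0.6, "dx": -0.6, "dy": 1.04, "dz": 0, "ax": 0, "ay": 0, "az": 0},
    {"hand": 0.6, "dx": -0.6, "dy": 1.04, "dz": 0, "ax": 0, "ay": 0, "az": 0},
  ],
)

```text
time_s: 15.53
position: [0.5594, -0.0755, 0.0463]
tool_rot: [[-0.077, 0.134, 0.988], [-0.495, 0.855, -0.155], [-0.866, -0.501, 0.0]]
ft_force: [0.4, -2.8, -1.0]
grip_width: 0.0513
```

Run:
```python
from h import *
s,im=snap('wrist','w14.png');print(s['time_s'],s['position'],st(s['position']),s['ft_force'],s['q'],s['tool_rot'])
```

```text
15.5333 [ 0.5594 -0.0755  0.0463] [[-0.1131  0.0051]] [ 0.3795 -2.7585 -0.9615] [-40.6447  48.2634  84.0569  47.4057  89.9661 -51.0416] [[-0.0775  0.1341  0.9879]
 [-0.4948  0.8551 -0.1549]
 [-0.8656 -0.5008  0.0001]]
```

View pics/w14.png

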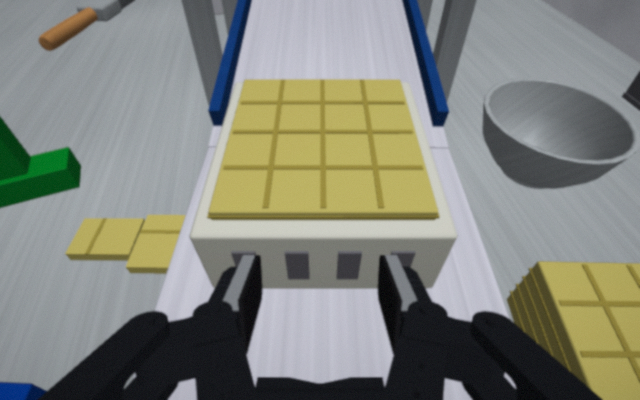

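Call:
jog_arm(
  rows=[
    {"hand": 0.6, "dx": -0.5, "dy": 0.87, "dz": 0, "ax": 0, "ay": 0, "az": 0},
    {"hand": 0.6, "dx": -0.5, "dy": 0.87, "dz": 0, "ax": 0, "ay": 0, "az": 0},
    {"hand": 0.6, "dx": -0.5, "dy": 0.87, "dz": 0, "ax": 0, "ay": 0, "az": 0},
    {"hand": 0.6, "dx": -0.5, "dy": 0.87, "dz": 0, "ax": 0, "ay": 0, "az": 0},
    {"hand": 0.6, "dx": -0.5, "dy": 0.87, "dz": 0, "ax": 0, "ay": 0, "az": 0},
  ],
)

```text
time_s: 16.0
position: [0.5673, -0.0266, 0.0463]
tool_rot: [[-0.078, 0.135, 0.988], [-0.494, 0.855, -0.156], [-0.866, -0.5, 0.0]]
ft_force: [-0.3, -4.4, 3.4]
grip_width: 0.0512
```

Call:
jog_arm(
  rows=[
    {"hand": 0.6, "dx": -0.5, "dy": 0.87, "dz": 0, "ax": 0, "ay": 0, "az": 0},
    {"hand": 0.6, "dx": -0.5, "dy": 0.87, "dz": 0, "ax": 0, "ay": 0, "az": 0},
    {"hand": 0.6, "dx": -0.5, "dy": 0.87, "dz": 0, "ax": 0, "ay": 0, "az": 0},
    {"hand": 0.6, "dx": -0.5, "dy": 0.87, "dz": 0, "ax": 0, "ay": 0, "az": 0},
    {"hand": 0.6, "dx": -0.5, "dy": 0.87, "dz": 0, "ax": 0, "ay": 0, "az": 0},
  ],
)

```text
time_s: 16.42
position: [0.575, 0.0232, 0.0461]
tool_rot: [[-0.078, 0.135, 0.988], [-0.494, 0.856, -0.155], [-0.866, -0.5, -0.0]]
ft_force: [-0.9, -4.1, 2.4]
grip_width: 0.0512
```

Run:
```python
from h import *
s,im=snap('wrist','w15.png');print(s['time_s'],s['position'],st(s['position']),s['ft_force'],s['q'])
snap('scene','s15.png')
```

```text
16.4167 [0.575  0.0232 0.0461] [[-0.0131  0.005 ]] [-0.8857 -4.05    2.4291] [-31.8284  46.8068  88.8674  53.5003  82.9748 -49.5617]
```

View pics/w15.png

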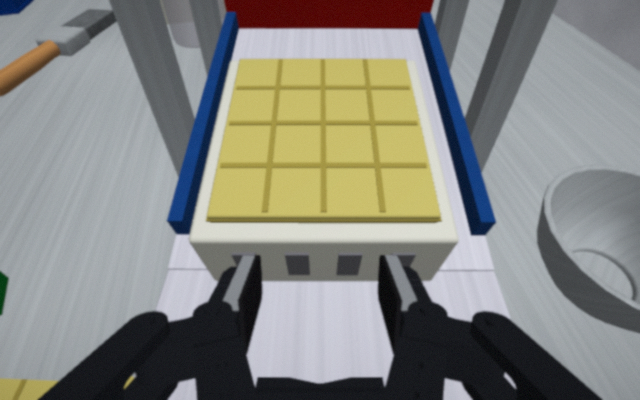

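View pics/s15.png

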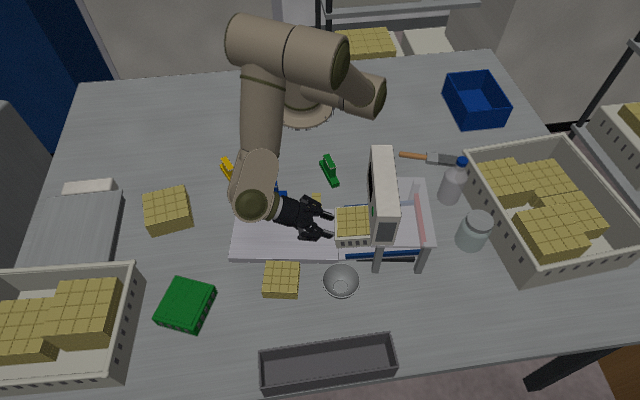

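Call:
jog_arm(
  rows=[
    {"hand": 0.6, "dx": -0.63, "dy": 0.78, "dz": 0, "ax": 0, "ay": 0, "az": 0},
    {"hand": 0.6, "dx": -0.63, "dy": 0.78, "dz": 0, "ax": 0, "ay": 0, "az": 0},
    {"hand": 0.6, "dx": -0.63, "dy": 0.78, "dz": 0, "ax": 0, "ay": 0, "az": 0},
    {"hand": 0.6, "dx": -0.63, "dy": 0.78, "dz": 0, "ax": 0, "ay": 0, "az": 0},
    {"hand": 0.6, "dx": -0.63, "dy": 0.78, "dz": 0, "ax": 0, "ay": 0, "az": 0},
  ],
)

```text
time_s: 16.93
position: [0.5826, 0.0722, 0.0539]
tool_rot: [[-0.078, 0.134, 0.988], [-0.494, 0.855, -0.155], [-0.866, -0.5, -0.0]]
ft_force: [0.8, -1.8, -2.4]
grip_width: 0.0515
```

Call:
jog_arm(
  rows=[
    {"hand": 0.6, "dx": -0.5, "dy": 0.62, "dz": 0, "ax": 0, "ay": 0, "az": 0},
    {"hand": 0.6, "dx": -0.5, "dy": 0.62, "dz": 0, "ax": 0, "ay": 0, "az": 0},
    {"hand": 0.6, "dx": -0.5, "dy": 0.62, "dz": 0, "ax": 0, "ay": 0, "az": 0},
    {"hand": 0.6, "dx": -0.5, "dy": 0.62, "dz": 0, "ax": 0, "ay": 0, "az": 0},
    {"hand": 0.6, "dx": 0, "dy": 0, "dz": 0, "ax": 0, "ay": 0, "az": 0},
  ],
)

```text
time_s: 17.35
position: [0.5873, 0.1039, 0.0593]
tool_rot: [[-0.077, 0.133, 0.988], [-0.493, 0.856, -0.154], [-0.867, -0.499, 0.0]]
ft_force: [-0.2, 0.7, -0.2]
grip_width: 0.0512
```

Run:
```python
from h import *
s,im=snap('wrist','w16.png');print(s['time_s'],s['position'],st(s['position']),s['ft_force'],s['q'])
snap('scene','s16.png')
```

```text
17.35 [0.5873 0.1039 0.0593] [[0.0685 0.0053]] [-0.1671  0.6517 -0.1864] [-23.908   44.9978  90.401   58.6034  78.6134 -46.239 ]
```

View pics/w16.png

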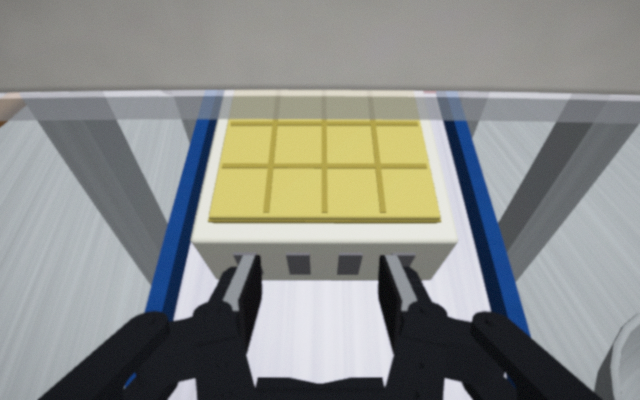

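View pics/s16.png

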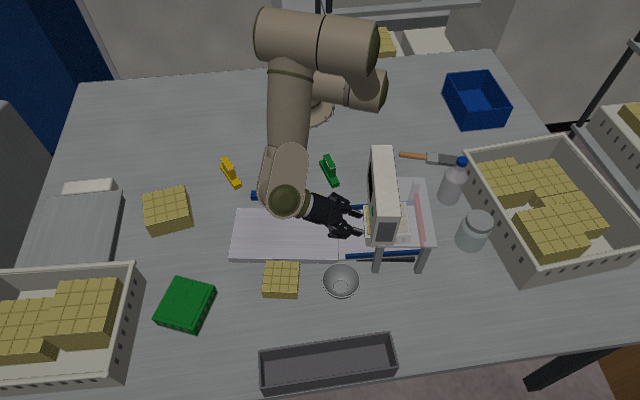

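The tray is square between the rails and going under the guard, with clearance all round. Now the slow finish.

Call:
jog_arm(
  rows=[
    {"hand": 0.6, "dx": -0.31, "dy": 0.39, "dz": 0, "ax": 0, "ay": 0, "az": 0},
    {"hand": 0.6, "dx": -0.31, "dy": 0.39, "dz": 0, "ax": 0, "ay": 0, "az": 0},
    {"hand": 0.6, "dx": -0.31, "dy": 0.39, "dz": 0, "ax": 0, "ay": 0, "az": 0},
    {"hand": 0.6, "dx": -0.31, "dy": 0.39, "dz": 0, "ax": 0, "ay": 0, "az": 0},
    {"hand": 0.6, "dx": 0, "dy": 0, "dz": 0, "ax": 0, "ay": 0, "az": 0},
  ],
)

```text
time_s: 17.87
position: [0.5906, 0.1225, 0.062]
tool_rot: [[-0.077, 0.134, 0.988], [-0.494, 0.856, -0.155], [-0.866, -0.5, 0.0]]
ft_force: [-0.6, 0.6, -0.3]
grip_width: 0.0512
```

Call:
jog_arm(
  rows=[
    {"hand": 0.6, "dx": -0.13, "dy": 0.16, "dz": 0, "ax": 0, "ay": 0, "az": 0},
    {"hand": 0.6, "dx": -0.13, "dy": 0.16, "dz": 0, "ax": 0, "ay": 0, "az": 0},
    {"hand": 0.6, "dx": 0, "dy": 0, "dz": 0, "ax": 0, "ay": 0, "az": 0},
    {"hand": 0.6, "dx": 0, "dy": 0, "dz": 0, "ax": 0, "ay": 0, "az": 0},
    {"hand": 0.6, "dx": 0, "dy": 0, "dz": 0, "ax": 0, "ay": 0, "az": 0},
  ],
)

```text
time_s: 18.28
position: [0.591, 0.1259, 0.0623]
tool_rot: [[-0.078, 0.134, 0.988], [-0.494, 0.856, -0.155], [-0.866, -0.5, -0.0]]
ft_force: [-0.0, 0.1, -0.8]
grip_width: 0.0509
```

Run:
```python
from h import *
s,im=snap('wrist','w17.png');print(s['time_s'],s['position'],st(s['position']),s['ft_force'],s['q'])
```

```text
18.2833 [0.591  0.1259 0.0623] [[0.0909 0.0051]] [-0.039   0.1097 -0.7814] [-21.6461  44.6512  90.4699  59.9893  77.3304 -45.1058]
```

View pics/w17.png

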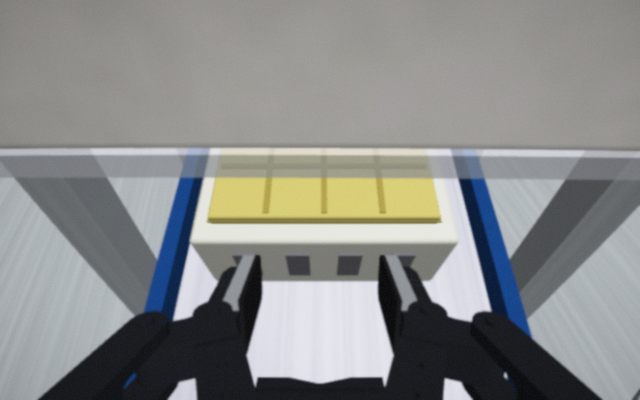

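```bash
cat > edge.py <<'E'
from h import *
def edge(s,top,bot):
    c=cam('wrist',s); t9=np.tan(np.radians(9))
    for nm,px,dz in (('top',top,.045/np.cos(np.radians(9))),('bot',bot,0)):
        p,d=ray(c,px)
        # plane z = .025+dz + xs*t9
        n=np.array([-xs[0]*t9,-xs[1]*t9,1]); k=.025+dz-t9*(o@xs)
        P=p+d*((k-p@n)/(d@n))[:,None]
        print(nm,st(P),'-> centre x from top edge' if nm=='top' else '')
E
python3 - <<'E'
from edge import *
s=status.observe()
edge(s,[(195,243),(325,243),(455,242)],[(213,280),(435,279)])
print('home: rear top edge x =',154.5-59.3-3.5,' rear bottom x=',154.5-59.3+3.5)
E
```

```text
top [[ 0.0899  0.0554]
 [ 0.09    0.0032]
 [ 0.0903 -0.0491]] -> centre x from top edge
bot [[ 0.0984  0.0597]
 [ 0.0988 -0.0536]] 
home: rear top edge x = 91.7  rear bottom x= 98.7
```

Call:
jog_arm(
  rows=[
    {"hand": 0.6, "dx": -0.13, "dy": 0.16, "dz": 0, "ax": 0, "ay": 0, "az": 0},
    {"hand": 0.6, "dx": 0, "dy": 0, "dz": 0, "ax": 0, "ay": 0, "az": 0},
    {"hand": 0.6, "dx": -0.13, "dy": 0.16, "dz": 0, "ax": 0, "ay": 0, "az": 0},
    {"hand": 0.6, "dx": 0, "dy": 0, "dz": 0, "ax": 0, "ay": 0, "az": 0},
    {"hand": 0.6, "dx": 0, "dy": 0, "dz": 0, "ax": 0, "ay": 0, "az": 0},
  ],
)

```text
time_s: 18.75
position: [0.5914, 0.1279, 0.0625]
tool_rot: [[-0.079, 0.135, 0.988], [-0.496, 0.854, -0.156], [-0.865, -0.502, -0.0]]
ft_force: [-7.4, -18.0, 2.6]
grip_width: 0.051
```

The force rose to about 19 N with the tray against the stop, so I'm backing off.

Call:
jog_arm(
  rows=[
    {"hand": 0.6, "dx": 0.5, "dy": -0.8, "dz": 0, "ax": 0, "ay": 0, "az": 0},
    {"hand": 0.6, "dx": 0.5, "dy": -0.87, "dz": 0, "ax": 0, "ay": 0, "az": 0},
    {"hand": 0.6, "dx": 1, "dy": -1.7, "dz": 0, "ax": 0, "ay": 0, "az": 0},
    {"hand": 0.6, "dx": 1, "dy": -2, "dz": 0, "ax": 0, "ay": 0, "az": 0},
    {"hand": 0.6, "dx": 0, "dy": 0, "dz": 0, "ax": 0, "ay": 0, "az": 0},
  ],
)

```text
time_s: 19.17
position: [0.5827, 0.0655, 0.0639]
tool_rot: [[-0.078, 0.138, 0.987], [-0.494, 0.855, -0.159], [-0.866, -0.501, 0.001]]
ft_force: [0.4, 0.1, -0.1]
grip_width: 0.0512
```

Call:
jog_arm(
  rows=[
    {"hand": 0.6, "dx": 0, "dy": -1, "dz": 0, "ax": 0, "ay": 0, "az": 0},
    {"hand": 0.6, "dx": 0, "dy": -1, "dz": 0, "ax": 0, "ay": 0, "az": 0},
    {"hand": 0.6, "dx": 0, "dy": 0, "dz": 0, "ax": 0, "ay": 0, "az": 0},
    {"hand": 0.6, "dx": 0, "dy": 0, "dz": 0, "ax": 0, "ay": 0, "az": 0},
    {"hand": 0.6, "dx": 0, "dy": 0, "dz": 0, "ax": 0, "ay": 0, "az": 0},
  ],
)

```text
time_s: 19.58
position: [0.5794, 0.0523, 0.074]
tool_rot: [[-0.077, 0.134, 0.988], [-0.494, 0.856, -0.155], [-0.866, -0.5, 0.0]]
ft_force: [-0.3, 1.3, -1.2]
grip_width: 0.0515
```

Run:
```python
from h import *
s,im=snap('wrist','w18.png');print(s['time_s'],s['position'],st(s['position']),s['ft_force'],s['tool_rot'])
snap('scene','s18.png');snap('top','t18.png')
```

```text
19.5833 [0.5794 0.0523 0.074 ] [[0.0163 0.005 ]] [-0.3028  1.2641 -1.186 ] [[-0.0774  0.1343  0.9879]
 [-0.4939  0.8556 -0.155 ]
 [-0.866  -0.5     0.0001]]
```

View pics/w18.png

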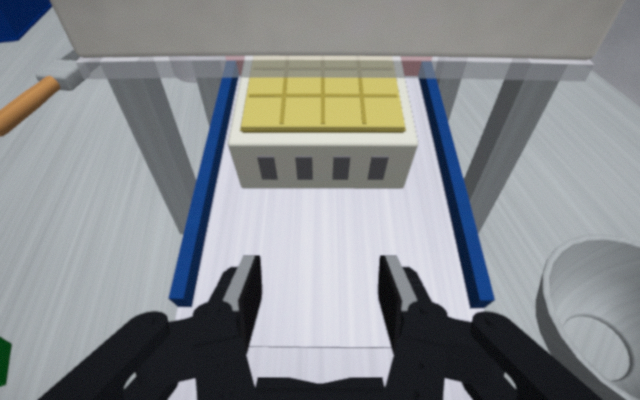

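View pics/s18.png

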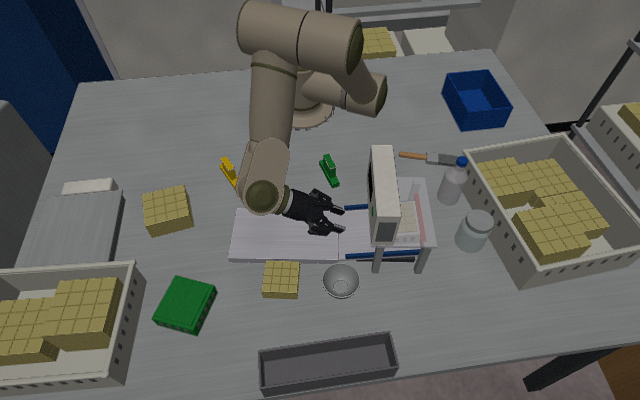

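View pics/t18.png

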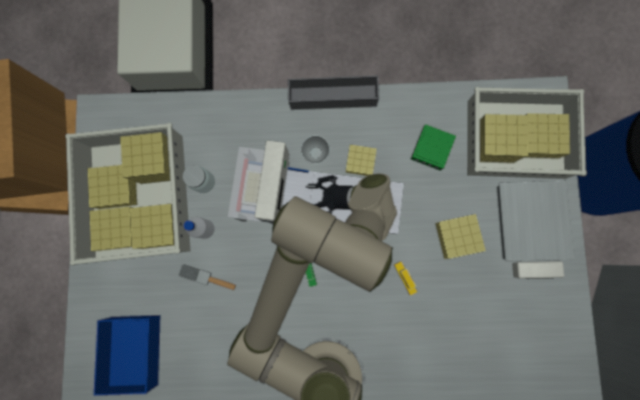

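Call:
jog_arm(
  rows=[
    {"hand": 0.6, "dx": 0, "dy": -3, "dz": 0, "ax": 0, "ay": 0, "az": 0},
    {"hand": 0.6, "dx": 0, "dy": -4, "dz": 0, "ax": 0, "ay": 0, "az": 0},
    {"hand": 0.6, "dx": 0, "dy": -4, "dz": 0, "ax": 0, "ay": 0, "az": 0},
    {"hand": 0.6, "dx": 0, "dy": -4, "dz": 0, "ax": 0, "ay": 0, "az": 0},
    {"hand": 0.6, "dx": 0, "dy": -3, "dz": 0, "ax": 0, "ay": 0, "az": 0},
  ],
)

```text
time_s: 20.15
position: [0.555, -0.1044, 0.1653]
tool_rot: [[-0.077, 0.136, 0.988], [-0.495, 0.855, -0.156], [-0.865, -0.501, 0.001]]
ft_force: [-0.1, -0.2, -0.7]
grip_width: 0.0513
```

Call:
jog_arm(
  rows=[
    {"hand": 0.6, "dx": 0, "dy": -3, "dz": 0, "ax": 0, "ay": 0, "az": 0},
    {"hand": 0.6, "dx": 0, "dy": -2, "dz": 0, "ax": 0, "ay": 0, "az": 0},
    {"hand": 0.6, "dx": 0, "dy": 0, "dz": 0, "ax": 0, "ay": 0, "az": 0},
    {"hand": 0.6, "dx": 0, "dy": 0, "dz": 0, "ax": 0, "ay": 0, "az": 0},
    {"hand": 0.6, "dx": 0, "dy": 0, "dz": 0, "ax": 0, "ay": 0, "az": 0},
  ],
)

```text
time_s: 20.57
position: [0.5484, -0.1438, 0.1882]
tool_rot: [[-0.078, 0.133, 0.988], [-0.493, 0.856, -0.155], [-0.867, -0.499, -0.001]]
ft_force: [-0.1, -0.0, -0.3]
grip_width: 0.0509
```

Call:
jog_arm(
  rows=[
    {"hand": 0.6, "dx": 0, "dy": 0, "dz": 0, "ax": 0, "ay": 0, "az": 0},
    {"hand": 0.6, "dx": 0, "dy": 0, "dz": 0, "ax": 0, "ay": 0, "az": 0},
    {"hand": 0.6, "dx": 0, "dy": 0, "dz": 0, "ax": 0, "ay": 0, "az": 0},
    {"hand": 0.6, "dx": 0, "dy": 0, "dz": 0, "ax": 0, "ay": 0, "az": 0},
    {"hand": 0.6, "dx": 0, "dy": 0, "dz": 0, "ax": 0, "ay": 0, "az": 0},
  ],
)

```text
time_s: 20.98
position: [0.5486, -0.1446, 0.1888]
tool_rot: [[-0.078, 0.134, 0.988], [-0.494, 0.856, -0.155], [-0.866, -0.5, -0.0]]
ft_force: [-0.7, -0.2, 0.5]
grip_width: 0.0512
```

Run:
```python
from edge import *
# check of tray from w18 (pose at that shot)
s0={'position':[.5794,.0523,.074],'tool_rot':[[-.0774,.1343,.9879],[-.4939,.8556,-.155],[-.866,-.5,.0001]]}
edge(s0,[(229,146),(415,146)],[(242,187),(406,187)])
s,im=snap('wrist','w19.png');print(s['time_s'],s['position'],st(s['position']),s['ft_force'],s['qvel'])
```

```text
top [[ 0.0907  0.0567]
 [ 0.0907 -0.0488]] -> centre x from top edge
bot [[ 0.1012  0.0578]
 [ 0.1012 -0.0533]] 
20.9833 [ 0.5486 -0.1446  0.1888] [[-0.183  0.005]] [-0.6782 -0.18    0.5124] [-0.2734 -0.0319 -0.1277  0.0484 -0.0198  0.0779]
```

View pics/w19.png

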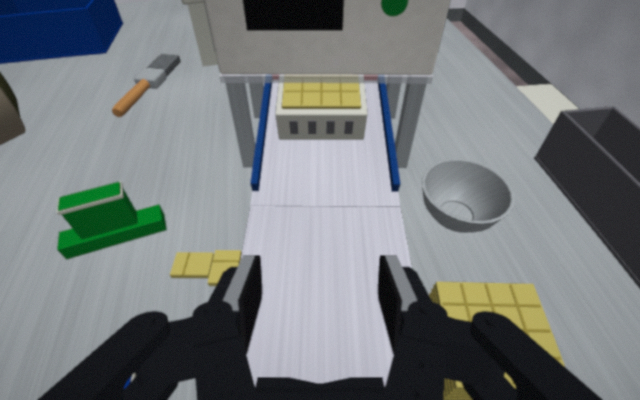

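The tray is square and home, with its rear edges at x≈91/101 mm against the expected 92/99. The chips lie flat on the table at (190,262) and (225,265), and the arm is touching nothing. I'm handing in.

```bash
python3 -c "
from rig import job; print(job.close_job())"
```

```text
the job is handed in; nothing more can be done
None
```

The job is done and handed in at about 21 s of the 59 s allowed; no verdict is reported.

**What I did:**
- I picked up the blue scraper by its handle and wiped both chips off the plate on the robot's side in one pass.
- I set the scraper back upright at its starting spot.
- I pushed the tray along the plate and up the ramp with two parted fingertips, leaning the gripper back 60° to get under the guard. I stopped when the force against the red stop reached about 19 N, then backed off.

**Last checks:**
- **Tray:** square to the station, with its rear edges at x ≈ 91 and 101 mm against 92 and 99 mm expected at home. It lies about 2–4 mm to the left of the centre line.
- **Chips:** both flat on the table beside the plate.
- **Robot:** clear of everything, with the force reading near zero.
- **Other objects:** the pictures I took showed none of them moved.

**Not confirmed or in disagreement:**
- **Scraper:** it was mostly out of the final pictures. I last saw it standing freely, late in the push, and no force pointed to contact after that.
- **Tray edges:** the two rear-edge readings differ from expected in opposite directions, by 1–2 mm, which is within the camera's accuracy.

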